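Level and lock the tipping tray, then lay out ink sticks to dry

ROBOT

A 7-joint arm with a two-finger parallel gripper is mounted at the origin on the work surface. World frame = base frame: x ahead of the robot, y to its left, z up, the work surface at z = 0. Lengths are in m, angles in rad, forces in N, time in s.
With the tool pointing down it reaches from about 0.425 to 0.95 m from the base axis. Payload 4.7 kg.
Tool frame: the origin (TCP) lies between the finger pads; the fingertips stand 11 mm ahead of it and the grasp point (between the pads) lies 8 mm behind it; z points along the fingers, y is the direction in which the jaws open and shut (so a half turn about z gives the same grasp; the last joint's range is limited). The gripper opens to 85 mm and grips with 20 to 120 N. Pads are 22 mm wide; open, the fingers measure 114 mm over their backs; the gripper's body (76 mm by 85 mm) begins 54 mm behind the grasp point. The pads swing forward as they close: fully open they stand 13 mm farther back than shut.
Start: joints at [-1.195, 0.469, -0.049, 1.532, 0.024, 1.141, -0.082], TCP at [0.266, 0.62, 0.242] pointing down, gripper open.
Joint ranges: [-2.59, 2.59], [-0.33, 1.99], [-1.39, 1.29], [0.1, 2.45], [-1.04, 4.18], [0.21, 1.99], [-2.66, 2.66]. Speed limits (rad/s): [2.57, 2.57, 3.14, 3.14, 3.14, 3.14, 3.14].

INTERFACE

Orientations are given as a 3x3 rotation matrix whose columns are the frame's x, y, z axes.
In Python, from cell import get_obs, optics, order gives the robot as it stands.
- The arm moves only by the tool carry_out, never from a script. Its argument "increments" is text: rows parted by semicolons, each of 6 numbers parted by spaces: the shift along the tool's x, y, z in mm, then the turn, a rotation vector about the tool's x, y, z in degrees. In form: tx ty tz wx wy wz; .... A call has 1 to 20 rows; each row is the pose to reach, as a shift and turn from the pose commanded when the call began, along the tool's axes at that moment; what a row does not reach only later rows make up. A row lasts 1/10 s, in which the tool goes at most 50 mm and 8.59 degrees, less where a joint would pass 70% of its speed; a pose out of reach is approached as far as the arm can. A call with a gripper value outside its range is refused whole. "jaw" is the gripper's target within -1 to 1 (shut at 1, half-way at 0, fully open at -1), set as the call begins (left out, the last holds). The fingers move at their own pace and stop on an object; "squeeze" is the grip in N (left out, the last holds). Time passes only in rows, so rows that repeat a pose let the fingers close. It gives the time, the measured TCP pose, the force and the opening at its end, in the units of the state.
- get_obs(): the state, without advancing time (a new reading comes with each control period).
- optics.read_camera(name): name is "scene" or "top" or "wrist"; returns the picture (384x512x3 uint8, red, green, blue); there is no depth.
- optics.camera_info(name): a dict with "K" (3x3 intrinsics, pixels), "R" (3x3) and "t" (3): a world point X has camera coordinates R X + t; the wrist camera has in their place "tool_from_camera" (4x4, takes a point from camera to tool coordinates, whose origin is the TCP and whose axes are the flange's). Camera axes: x right, y down, z forward; pixel columns grow to the right and rows downward; lengths in m; the calibration is good to about 2 mm. A picture is of the moment at which its call begins: read the wrist's pose just before it. camera_info takes no time and is no camera call.
- order.close_job(): hands the job in, once; it reports no verdict.
The state is a dict: "time_s": time; "q": joint angles; "qvel": joint speeds; "tau": joint torques, N m; "eef_pos": TCP position; "ee_rot": TCP orientation; "contact_force": force on the tool from outside, world axes, zero at the start; "ft_torque": the same for the moment, N m; "gripper_width": opening from 0.0 (shut) to 1.0 (fully open).
Only numpy, scipy, OpenCV 4.12 (cv2) and the standard library are available. Lean on these libraries where they do the work, as an engineer would, in place of code of your own. Each camera call takes 0.05 s, during which the arm holds its last target.

TASK

The drying tray has been left tipped: swing it back level against its stop and lock it there with the red-handled pin, feeling along the slot in the lock housing's cover plate with the pin's tip until it drops fully home into the hidden socket, and leave it in. Only when the tray is locked, lay every ink stick from the sheet flat in the tray, each squarely inside its own red-outlined cell so that they lie in neat rows. Do not disturb the other things on the table.

Things in the scene. Friction and masses are not known exactly. Their poses are not given: they have to be found in the camera images.
- tray (a joint): Tilt of the drying tray on its trunnions: 0 = level, against its stop; grows (up to 0.85 rad) as the far side goes down and the handle side comes up. Each start has it tipped by 0.4 to 0.75 rad. The pivot is stiff (about 0.5 N m of friction): the tray stays at any angle it is left at.
- stand: The fixed grey steel stand. Origin on the table under the middle of the tray; x points away from the robot, y left along the trunnion axis. Cheeks at y = +-150 mm carry the pale wooden tray: 222 x 266 mm outside, rim 8 mm thick and 12 mm above its floor. Right of it, from y = -144 to -320 mm, stands the closed lock housing, 74 mm wide in x, with an aluminium cover plate on top.
- tray_handle (a point): Middle of the round steel handle bar on the tray's near rim: 12 mm thick, 100 mm long along y between two upright legs, its centre 30 mm above the rim. With the tray level it lies 107 mm nearer the robot than the trunnion axis and 74 mm above it, and swings about that axis, which runs along the stand's y 110 mm above its origin. It can be pinched from above or pushed down.
- slot (a point): Centre of the slot in the cover plate of the lock housing, at the plate's top surface, 139 mm above the table. The slot is 84 mm long along this point's y and 16 mm wide along x; the plate is 6 mm thick.
- bar_top (a point): Point straight below slot, 13 mm lower, on top of the black trunnion bar (tray level). The bar has ONE round socket, 16 mm wide, 30 mm deep, facing up only when the tray is level. It lies on the slot's centre line, up to 27 mm either way along y, differently each time: no reading gives it, slide the pin's tip along to find it. The bar is rigid lengthways; pressing it does not turn the tray.
- lock_pin: Loose locking pin, 90 g, upright at the start in the parking hole on the housing's near side. Origin at its tip, z up. Shaft 12 mm thick, 34 mm long, tapered tip; collar 28 mm wide, 8 mm high; red T-grip 64 (x) x 18 (y) x 34 mm, 42 to 76 mm above the tip. Fully home its collar rests on the cover plate (tip 34 mm below the plate's top); on the bar its tip is only 13 mm below it.
- cell0 (a point): Centre of one of the six cells outlined in thin red lines (80 x 38 mm inside the lines, long along x) on the tray floor, at the floor's top surface (142 mm above the table when level); z is the floor's normal. Cells stand in two rows: 0,1,2 near, 3,4,5 far (92 mm apart), at 80 mm spacing along y.
- cell1 (a point): Another cell, as cell0.
- cell2 (a point): Another cell, as cell0.
- cell3 (a point): Another cell, as cell0.
- cell4 (a point): Another cell, as cell0.
- cell5 (a point): Another cell, as cell0.
- stick0: An ink stick: loose black bar 66 mm (x) x 24 mm (y) x 14 mm high with gold bands, about 40 g, lying on the pale sheet at the robot's right. Origin at the centre of its underside. Three to five of the five sticks are there in a run.
- stick1: Another ink stick, as stick0 (may be absent).
- stick2: Another ink stick, as stick0 (may be absent).
- stick3: Another ink stick, as stick0 (may be absent).
- stick4: Another ink stick, as stick0 (may be absent).
- inkstone: Bystander: round black inkstone with lid, 110 mm wide, 46 mm high, origin under its centre.
- water_pot: Bystander: small white and blue pot, 56 mm wide, 60 mm high, origin under its centre.
- paperweight: Bystander: brass paperweight 180 x 26 x 18 mm, long along x, origin under its centre.
- seal_tin: Bystander: white tin with a blue band, 65 mm wide, 29 mm high, origin under its centre.
- closed_fan: Bystander: closed folding fan 200 x 30 x 20 mm, long along x, origin under its centre.
- brush_jar: Bystander: blue jar of brushes, 80 mm wide, 235 mm high with the brushes, origin under its centre.
- dish: Bystander: shallow white paint dish 90 mm wide, 16 mm high, origin under its centre.
Things that resemble listed ones, but are neither listed nor needed, are in the scene too. What is shaped like the stick1 but pink or purple is not meant.

How it is judged:
By the outcome, as a careful person would: the job done as asked, in the order asked, and still so for the second after the job is handed in, with the robot touching nothing.
Of stick0, stick1, stick2, stick3, stick4 only 3 to 5 are there at a start; the rules pass over those that are not, and their reading is None.
At some moment in a run one of stick0, stick1, stick2, stick3, stick4 may be knocked a few centimetres aside while the robot is not near it.
It also fails if it takes over 210 s, if anything falls off the work surface, if the arm or the gripper's body presses on something with over 40 N, if the wrist force passes 120 N, or if a joint passes its speed limit or range.

## Working session

There is one attempt and no reset: what is moved stays moved. The work goes in short steps, Python scripts to look and compute and a tool call to move; the robot and the scene stay as the last step left them, time stands still between calls to the robot, and variables do not carry over. Pictures are saved under pics/ and viewed, and the job is handed in when it is done.

Besides the shell and the picture viewer there is one more tool, called after "Request:" in YAML: its name, and indented under it one key for each argument. carry_out: Moves the arm, as the interface text tells. Its arguments: {"type":"object","properties":{"increments":{"type":"string"},"jaw":{"type":"number"},"squeeze":{"type":"number"}},"required":["increments"]}

```bash
ls; mkdir -p pics
python3 - <<'E'
from cell import get_obs, optics, order
import cv2,numpy as np
np.set_printoptions(precision=4,suppress=True)
o=get_obs(); print(o)
for n in ("scene","top","wrist"):
    print(n,optics.camera_info(n))
    im=optics.read_camera(n); cv2.imwrite(f"pics/{n}0.png",im[:,:,::-1])
E
```

```text
pics
{'time_s': 0.0, 'q': array([-1.1949,  0.4695, -0.0485,  1.5337,  0.0241,  1.141 , -0.0823]), 'qvel': array([ 0.0001, -0.0015,  0.0009, -0.0008, -0.0004, -0.0004, -0.0005]), 'tau': array([ -0.0004, -51.0309,  -0.0469, -23.7712,   0.0106,   0.0075,
        -0.    ]), 'eef_pos': array([0.2656, 0.6199, 0.2412]), 'ee_rot': array([[-0.9192,  0.3938, -0.0007],
       [ 0.3938,  0.9192, -0.0019],
       [-0.0001, -0.002 , -1.    ]]), 'contact_force': array([-0.5013, -0.229 , -0.865 ]), 'ft_torque': array([ 0.0596, -0.0179,  0.0105]), 'gripper_width': 1.0070351728268236}
scene {'K': array([[413.7469,   0.    , 260.5626],
       [  0.    , 413.7469, 192.6275],
       [  0.    ,   0.    ,   1.    ]]), 'R': array([[-0.1794,  0.9838, -0.0009],
       [ 0.698 ,  0.1266, -0.7048],
       [-0.6933, -0.127 , -0.7094]]), 't': array([ 0.0004, -0.2544,  1.9235])}
top {'K': array([[497.0048,   0.    , 261.7997],
       [  0.    , 497.0048, 191.2202],
       [  0.    ,   0.    ,   1.    ]]), 'R': array([[ 0.0087, -0.9999, -0.0134],
       [-0.9824, -0.0061, -0.1864],
       [ 0.1863,  0.0148, -0.9824]]), 't': array([0.0799, 0.4858, 1.4547])}
wrist {'K': array([[276.1668,   0.    , 261.3997],
       [  0.    , 276.1668, 185.2115],
       [  0.    ,   0.    ,   1.    ]]), 'tool_from_camera': array([[ 0.001 , -0.9473, -0.3204,  0.0816],
       [ 1.    ,  0.0005,  0.0018,  0.001 ],
       [-0.0015, -0.3204,  0.9473, -0.1326],
       [ 0.    ,  0.    ,  0.    ,  1.    ]])}
```

View pics/scene0.png

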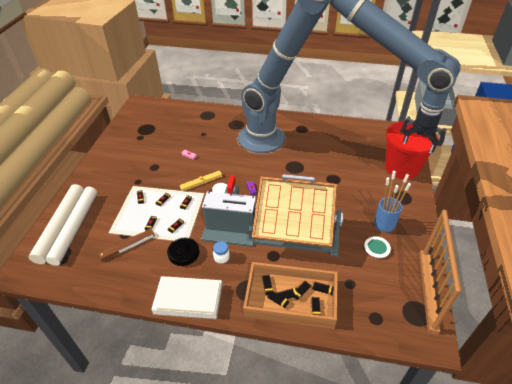

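View pics/top0.png

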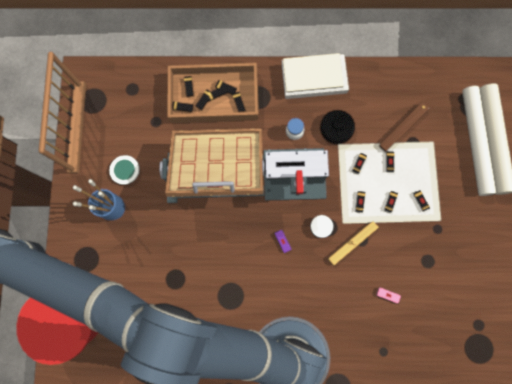

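View pics/wrist0.png

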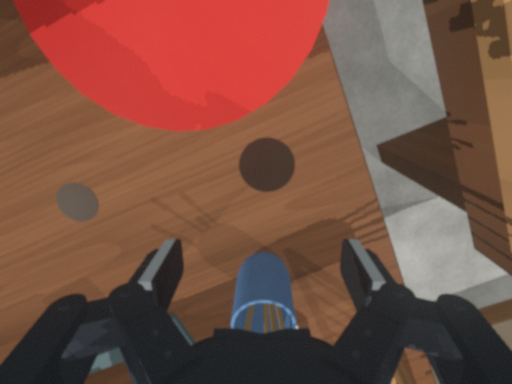

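```bash
cat > h.py <<'E'
from cell import get_obs, optics, order
import cv2,numpy as np
np.set_printoptions(precision=4,suppress=True)
def cam(n,o=None):
    c=optics.camera_info(n); K=c['K']
    if n=='wrist':
        T=c['tool_from_camera']; R0=o['ee_rot']; 
        return K,(R0@T[:3,:3]).T, R0@T[:3,3]+o['eef_pos']
    return K,c['R'],-c['R'].T@c['t']
def ray(n,uv,z,o=None):
    K,R,C=cam(n,o); d=R.T@np.linalg.inv(K)@np.array([uv[0],uv[1],1.])
    return C+d*(z-C[2])/d[2]
def proj(n,X,o=None):
    K,R,C=cam(n,o); p=K@(R@(np.asarray(X)-C)); return p[:2]/p[2]
def tri(a,ua,b,ub,o=None):
    A=[];B=[]
    for n,u in((a,ua),(b,ub)):
        K,R,C=cam(n,o); d=R.T@np.linalg.inv(K)@np.array([u[0],u[1],1.]); d/=np.linalg.norm(d)
        P=np.eye(3)-np.outer(d,d); A.append(P);B.append(P@C)
    return np.linalg.solve(sum(A),sum(B))
def snap(n,f):
    o=get_obs(); im=optics.read_camera(n); cv2.imwrite(f'pics/{f}.png',im[:,:,::-1]); return o,im
E
python3 - <<'E'
from h import *
im=cv2.imread('pics/top0.png')
a=cv2.resize(im[110:260,140:340],(800,600),interpolation=cv2.INTER_CUBIC); cv2.imwrite('pics/t_a.png',a)
b=cv2.resize(im[130:280,270:450],(720,600),interpolation=cv2.INTER_CUBIC); cv2.imwrite('pics/t_b.png',b)
s=cv2.imread('pics/scene0.png')
c=cv2.resize(s[150:270,180:360],(780,520),interpolation=cv2.INTER_CUBIC); cv2.imwrite('pics/s_a.png',c)
# sticks
sub=im[140:222,340:440].astype(int); m=(sub.max(2)<110).astype(np.uint8)
n,l,st,ce=cv2.connectedComponentsWithStats(m)
for i in range(1,n):
    if st[i,4]>30:
        pts=np.argwhere(l==i)[:,::-1]+[340,140]
        c0=ce[i]+[340,140]; r=cv2.minAreaRect(np.array([ray('top',p,0.015)[:2] for p in pts],np.float32))
        print(c0,st[i,4],ray('top',c0,0.012),r)
E
```

```text
[344.1714 141.2286] 35 [ 0.6532 -0.1734  0.012 ] ((0.6513996124267578, -0.17555956542491913), (0.009763138368725777, 0.031556740403175354), 0.2705026865005493)
[382.5882 145.7843] 51 [ 0.6389 -0.2932  0.012 ] ((0.6361030340194702, -0.29589468240737915), (0.05239986628293991, 0.022362444549798965), 27.670804977416992)
[359.0159 162.619 ] 63 [ 0.5842 -0.2181  0.012 ] ((0.5832406282424927, -0.21713757514953613), (0.020689085125923157, 0.036087654531002045), 62.88108825683594)
[389.2394 161.5915] 71 [ 0.588 -0.312  0.012] ((0.5875867605209351, -0.3121301829814911), (0.021699775010347366, 0.03590010851621628), 87.84126281738281)
[390.4058 201.2609] 69 [ 0.4627 -0.3107  0.012 ] ((0.4620169699192047, -0.3104477524757385), (0.020984819158911705, 0.0367974229156971), 69.95697784423828)
[420.9315 201.2055] 73 [ 0.4635 -0.404   0.012 ] ((0.4633631408214569, -0.4040774703025818), (0.03647879883646965, 0.022942431271076202), 27.035972595214844)
[359.4776 201.5373] 67 [ 0.4613 -0.2161  0.012 ] ((0.4609616696834564, -0.21560873091220856), (0.021363960579037666, 0.034838661551475525), 88.33187103271484)
```

View pics/t_a.png

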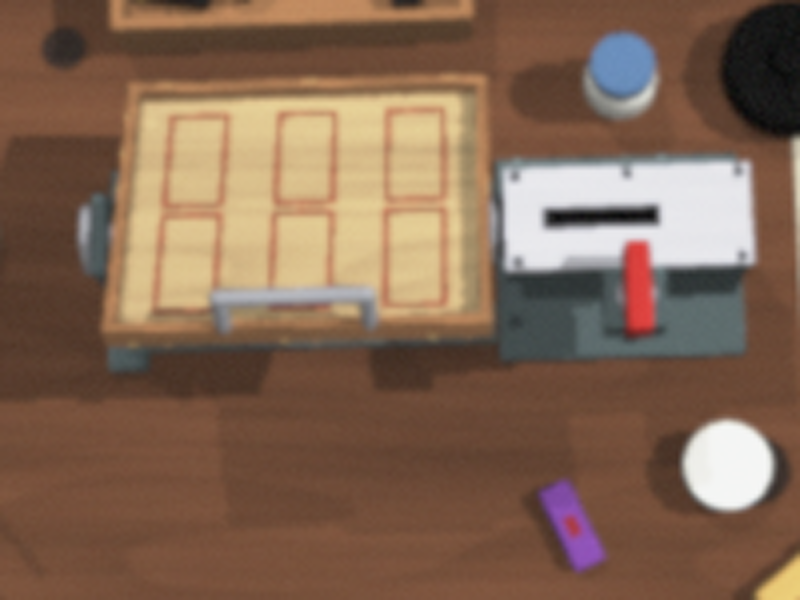

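View pics/t_b.png

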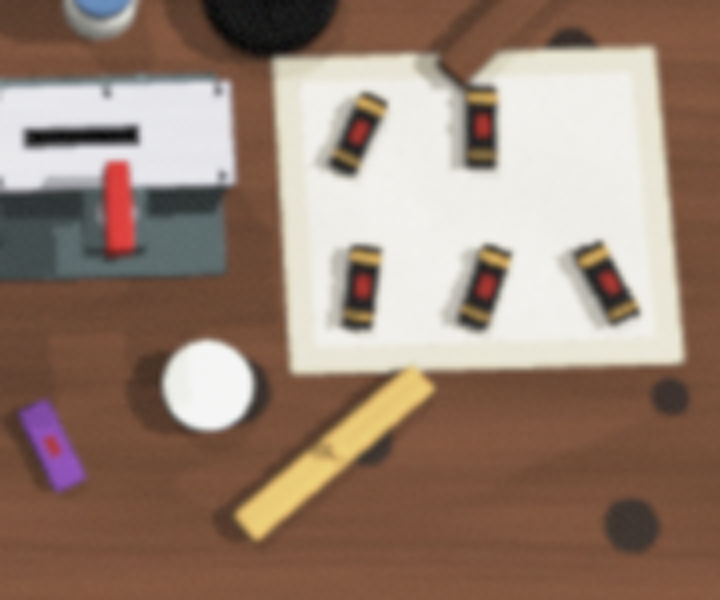

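View pics/s_a.png

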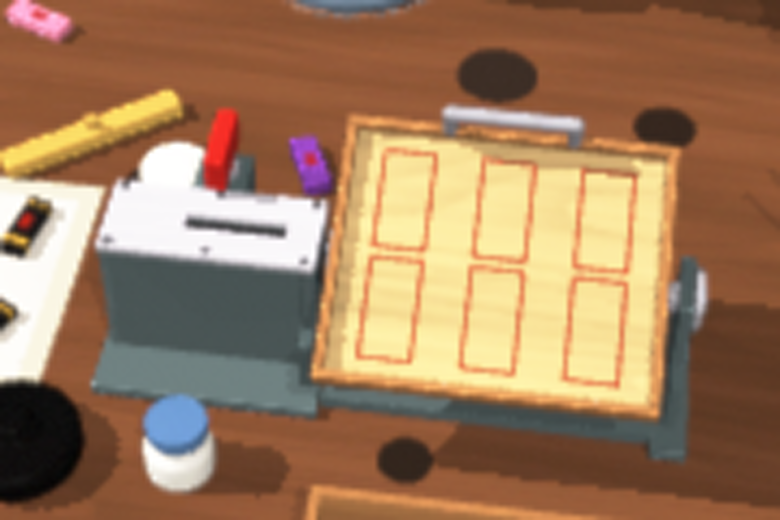

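Run:
```python
from h import *
f=lambda u,v:(140+u/4,110+v/4)
g=lambda u,v:(180+u/4.3333,150+v/4.3333)
print('slot',ray('top',f(602,216),.139),ray('top',f(545,218),.139),ray('top',f(658,213),.139))
print('slot scene', ray('scene',g(236,226),.139),ray('scene',g(187,221),.139),ray('scene',g(285,232),.139))
print('plate corners',[ray('top',f(*p),.139) for p in((500,162),(750,160),(754,265),(503,271))])
# bolts
print('handle',tri('top',f(213,296),'scene',g(582,127)),tri('top',f(376,292),'scene',g(446,111)))
print('grip', tri('top',f(637,243),'scene',g(213,182)),tri('top',f(640,333),'scene',g(227,112)))
# red mask
for n in('top','scene'):
    im=cv2.imread(f'pics/{n}0.png').astype(int); b,g_,r=im[...,0],im[...,1],im[...,2]
    m=((r>150)&(g_<70)&(b<70)).astype(np.uint8)
    k,l,st,ce=cv2.connectedComponentsWithStats(m)
    for i in range(1,k):
        if st[i,4]>25: print(n,st[i],ce[i])
```

```text
slot [0.5472 0.0008 0.139 ] [0.5455 0.0415 0.139 ] [ 0.5496 -0.0392  0.139 ]
slot scene [0.551  0.0077 0.139 ] [ 0.5526 -0.0325  0.139 ] [0.5504 0.0478 0.139 ]
plate corners [array([0.5867, 0.074 , 0.139 ]), array([ 0.5891, -0.1054,  0.139 ]), array([ 0.512, -0.107,  0.139]), array([0.5066, 0.0712, 0.139 ])]
handle [0.4709 0.2682 0.2176] [0.4736 0.1597 0.2195]
grip [ 0.5229 -0.0201  0.1567] [ 0.4558 -0.022   0.1723]
top [296 172   7  21  95] [298.8316 182.4947]
top [  17  298   69   66 3093] [ 47.9631 333.4284]
scene [ 385  121   47   58 1691] [404.7244 151.5748]
scene [227 175   8  19  91] [230.2527 183.6703]
```

```bash
cat >> h.py <<'E'
from scipy.spatial.transform import Rotation as Ro
YAW=0.025
def Rt(yaw=YAW):
    c,s=np.cos(yaw),np.sin(yaw)
    return np.array([[-c,-s,0],[-s,c,0],[0,0,-1.]]).T@np.diag([1,1,1]) if 0 else np.column_stack([[-c,-s,0],[-s,c,0],[0,0,-1.]])
def go(p,yaw=YAW,o=None):
    o=o or get_obs(); R=o['ee_rot']
    t=R.T@(np.asarray(p)-o['eef_pos'])*1000
    w=Ro.from_matrix(R.T@Rt(yaw)).as_rotvec(degrees=True)
    return np.round(np.r_[t,w],1)
E
python3 - <<'E'
from h import *
o=get_obs(); print(go((.2656,.6199,.42),-.4045),go((.47,.1,.42)))
E
```

```text
[  -0.    -0.5 -178.5   -0.1    0.    -0. ] [-392.7 -397.8 -177.9   -0.1   -0.   -24.6]
```

Request:
carry_out:
  increments: "0 0 -45 0 0 0; 0 0 -90 0 0 0; 0 0 -135 0 0 0; 0 0 -178 0 0 0; -30 -30 -178 0 0 -2; -60 -60 -178 0 0 -5; -95 -95 -178 0 0 -8; -130 -130 -178 0 0 -11; -165 -165 -178 0 0 -14; -200 -200 -178 0 0 -17; -235 -235 -178 0 0 -20; -270 -270 -178 0 0 -22; -305 -305 -178 0 0 -24.6; -340 -340 -178 0 0 -24.6; -370 -370 -178 0 0 -24.6; -393 -398 -178 0 0 -24.6; -393 -398 -178 0 0 -24.6; -393 -398 -178 0 0 -24.6"
  jaw: -1

```text
time_s: 1.95
eef_pos: [0.4702, 0.0993, 0.4201]
ee_rot: [[-1.0, -0.023, -0.001], [-0.023, 1.0, 0.001], [0.001, 0.001, -1.0]]
contact_force: [-0.9, 1.1, 0.5]
gripper_width: 0.998
```

Run:
```python
from h import *
import pickle
o,im=snap('wrist','w1'); print(o['time_s'],o['eef_pos'],o['ee_rot'],o['contact_force'])
pickle.dump(o,open('w1.pkl','wb'))
cv2.imwrite('pics/w1b.png',cv2.resize(im[:,:,::-1],(800,600),interpolation=cv2.INTER_CUBIC))
```

```text
1.95 [0.4702 0.0993 0.4201] [[-0.9997 -0.0226 -0.0005]
 [-0.0226  0.9997  0.0005]
 [ 0.0005  0.0005 -1.    ]] [-0.8723  1.0692  0.5241]
```

View pics/w1b.png

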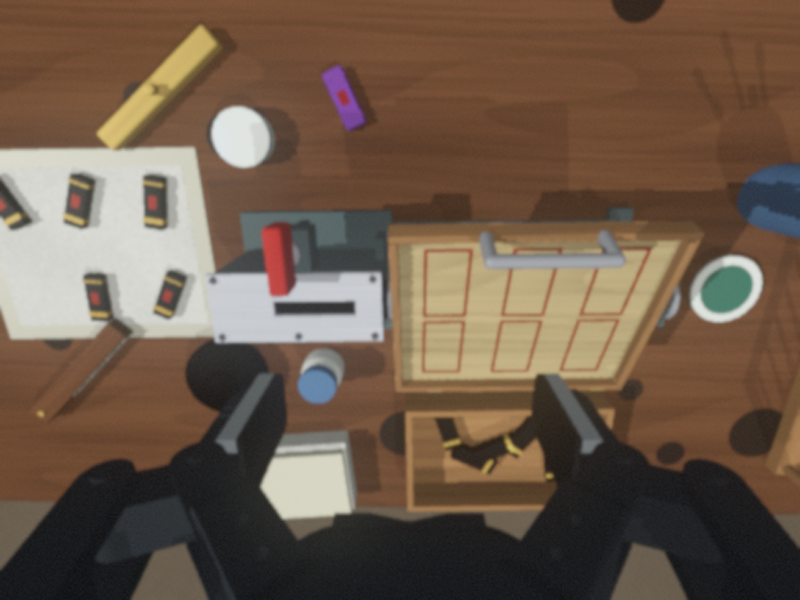

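```bash
python3 - <<'E'
from h import *
import pickle
o=pickle.load(open('w1.pkl','rb')); im=cv2.imread('pics/w1.png')
g=cv2.cvtColor(im,cv2.COLOR_BGR2GRAY)
def comps(m,z,name,amin):
    k,l,st,ce=cv2.connectedComponentsWithStats(m.astype(np.uint8))
    for i in range(1,k):
        if st[i,4]>amin:
            pts=np.argwhere(l==i)[:,::-1]
            r=cv2.minAreaRect(np.array([ray('wrist',p,z,o)[:2] for p in pts],np.float32))
            print(name,ce[i],st[i],ray('wrist',ce[i],z,o),np.round(r[1],4),r[2])
M=np.zeros_like(g); M[185:205,170:235]=1
comps((g<75)&(M>0),.139,'slot',50)
M=np.zeros_like(g); M[168:222,130:250]=1
comps((g>120)&(M>0),.139,'plate',500)
# bar
b,gg,r=[im[...,i].astype(int) for i in range(3)]
comps((r>150)&(gg<70)&(b<70),.15,'red',50)
s=512/800
H1=[(483*s,261*s),(624*s,261*s)]
f=lambda u,v:(140+u/4,110+v/4)
C2=lambda a,b_:tri2(a,b_)
def tri2(uw,n,ut):
    A=np.zeros((3,3));B=np.zeros(3)
    for K,R,C,u in((*cam('wrist',o),uw),(*cam(n),ut)):
        d=R.T@np.linalg.inv(K)@np.array([u[0],u[1],1.]); d/=np.linalg.norm(d)
        P=np.eye(3)-np.outer(d,d); A+=P;B+=P@C
    return np.linalg.solve(A,B)
print(tri2(H1[0],'top',f(376,292)),tri2(H1[1],'top',f(213,296)))
print('grip near top end',tri2((277*s,226*s),'top',f(640,333)),'far',tri2((280*s,294*s),'top',f(637,243)))
print('red parts')
E
python3 - <<'E'
import cv2
im=cv2.imread('pics/w1.png'); cv2.imwrite('pics/w1c.png',cv2.resize(im[125:230,120:260],(800,600),interpolation=cv2.INTER_CUBIC))
E
```

```text
slot [201.9388 196.6439] [177 194  49   6 278] [0.5506 0.0072 0.139 ] [0.0086 0.0775] 1.3132551908493042Traceback (most recent call last):
  File "<stdin>", line 15, in <module>
  File "<stdin>", line 10, in comps
  File "h.py", line 11, in ray
    K,R,C=cam(n,o); d=R.T@np.linalg.inv(K)@np.array([uv[0],uv[1],1.])
          ~~~^^^^^
  File "h.py", line 5, in cam
    c=optics.camera_info(n); K=c['K']
ValueError: time passes only in moves, steps and waits
```

View pics/w1c.png

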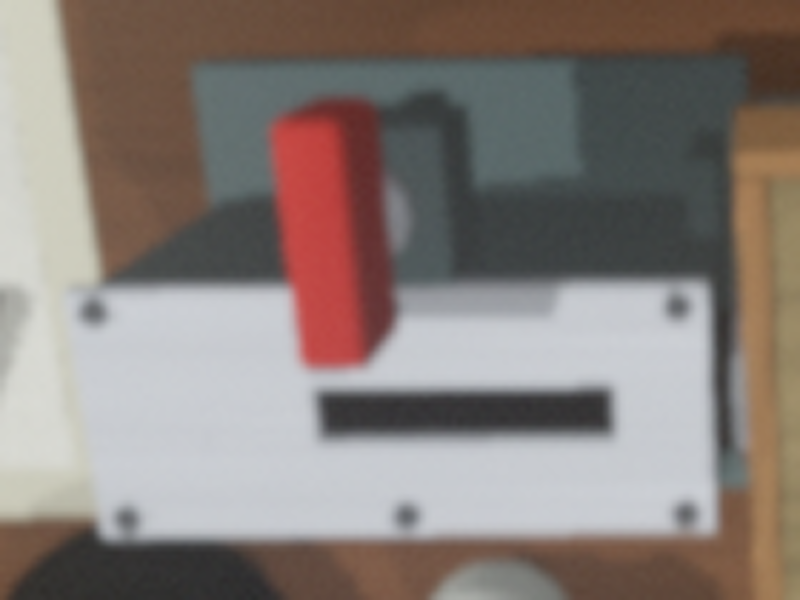

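```bash
python3 - <<'E'
import re
s=open('h.py').read()
s=s.replace("def cam(n,o=None):\n    c=optics.camera_info(n); K=c['K']","import pickle\nCI=pickle.load(open('ci.pkl','rb'))\ndef cam(n,o=None):\n    c=CI[n]; K=c['K']")
s+='''
def tri2(uw,o,n,ut):
    A=np.zeros((3,3));B=np.zeros(3)
    for (K,R,C),u in((cam('wrist',o),uw),(cam(n),ut)):
        d=R.T@np.linalg.inv(K)@np.array([u[0],u[1],1.]); d/=np.linalg.norm(d)
        P=np.eye(3)-np.outer(d,d); A+=P;B+=P@C
    return np.linalg.solve(A,B)
def comps(m,z,name,amin,n,o):
    k,l,st,ce=cv2.connectedComponentsWithStats(m.astype(np.uint8))
    for i in range(1,k):
        if st[i,4]>amin:
            pts=np.argwhere(l==i)[:,::-1]
            r=cv2.minAreaRect(np.array([ray(n,p,z,o)[:2] for p in pts],np.float32))
            print(name,ce[i],st[i],ray(n,ce[i],z,o),'rect',np.round(r[0],4),np.round(r[1],4),round(r[2],1))
'''
open('h.py','w').write(s)
from cell import optics
import pickle
pickle.dump({n:optics.camera_info(n) for n in('top','scene','wrist')},open('ci.pkl','wb'))
E
python3 - <<'E'
from h import *
o=pickle.load(open('w1.pkl','rb')); im=cv2.imread('pics/w1.png')
s=512/800
f=lambda u,v:(140+u/4,110+v/4)
w=lambda u,v:(120+u*140/800,125+v*105/600)
print('slot corners',[ray('wrist',w(*p),.139,o)[:2] for p in((318,392),(612,388),(612,435),(320,438))])
print('plate c',[ray('wrist',w(*p),.139,o)[:2] for p in((70,288),(710,278),(717,533),(103,541))])
print('handle',tri2((483*s,261*s),o,'top',f(376,292)),tri2((624*s,261*s),o,'top',f(213,296)))
print('grip top near',tri2(w(310,123),o,'top',f(640,333)),'far',tri2(w(335,362),o,'top',f(637,243)))
print('grip corner at plane .16',[ray('wrist',w(*p),.165,o)[:2] for p in((275,125),(347,122),(305,365),(367,362))])
b,gg,r=[im[...,i].astype(int) for i in range(3)]
g=im.max(2); M=np.zeros_like(g); M[90:220,0:130]=1
comps((g<110)&(M>0),.014,'stick',60,'wrist',o)
E
```

```text
slot corners [array([ 0.5463, -0.0346]), array([0.5432, 0.0476]), array([0.5574, 0.0474]), array([ 0.5602, -0.035 ])]
plate c [array([ 0.5175, -0.1   ]), array([0.5106, 0.0748]), array([0.5871, 0.0771]), array([ 0.5937, -0.1001])]
handle [0.4658 0.1526 0.2602] [0.4673 0.2611 0.2417]
grip top near [ 0.4624 -0.0244  0.1598] far [ 0.5231 -0.0208  0.1704]
grip corner at plane .16 [array([ 0.466 , -0.0315]), array([ 0.4649, -0.0137]), array([ 0.529, -0.029]), array([ 0.5278, -0.0129])]
stick [20.9756 90.8537] [  0  90  48   3 123] [ 0.3979 -0.3442  0.014 ] rect [ 0.3981 -0.3398] [0.0035 0.0871] 1.4
stick [ 52.2185 125.6667] [ 43 112  18  29 270] [ 0.4601 -0.3005  0.014 ] rect [ 0.4593 -0.3026] [0.0271 0.0533] 69.3
stick [100.3516 126.0547] [ 93 112  14  29 256] [ 0.4586 -0.2084  0.014 ] rect [ 0.4581 -0.2098] [0.0248 0.0515] 80.3
stick [  7.4675 131.8052] [  0 115  20  31 231] [ 0.4738 -0.3892  0.014 ] rect [ 0.4732 -0.3952] [0.0547 0.0298] 26.4
stick [ 68.4748 195.7798] [ 54 175  35  45 377] [ 0.6038 -0.2981  0.014 ] rect [ 0.6099 -0.2991] [0.1052 0.0392] 16.8
stick [108.7584 189.1879] [101 180  16  19 149] [ 0.5872 -0.212   0.014 ] rect [ 0.5865 -0.2127] [0.0236 0.0385] 65.5
```

Run:
```python
from h import *
o=pickle.load(open('w1.pkl','rb'))
s=.64
for z in(.20,.21,.22,.23,.24,.25):
    p=ray('wrist',(553.5*s,257*s),z,o); q=ray('top',(140+294.5/4,110+294/4),z); r=ray('scene',(180+515/4.3333,150+119/4.3333),z)
    for a in(p,q,r): print(z,a[:2],'rad',np.hypot(a[0]-.543,z-.11),end=' | ')
    print()
```

```text
0.2 [0.4768 0.2229] rad 0.11173386385533936 | 0.2 [0.4765 0.2123] rad 0.11188928194652177 | 0.2 [0.4513 0.2176] rad 0.12850103213257166 | 
0.21 [0.4743 0.2193] rad 0.12132582996223154 | 0.21 [0.4745 0.2111] rad 0.12122816006288412 | 0.21 [0.462  0.2181] rad 0.12866578792862804 | 
0.22 [0.4718 0.2158] rad 0.13102604784055188 | 0.22 [0.4724 0.21  ] rad 0.1306971496345031 | 0.22 [0.4728 0.2187] rad 0.1304940734594577 | 
0.23 [0.4693 0.2122] rad 0.14081214763689354 | 0.23 [0.4704 0.2089] rad 0.14026990342037954 | 0.23 [0.4836 0.2193] rad 0.13391777303024133 | 
0.24 [0.4668 0.2087] rad 0.15066739575708954 | 0.24 [0.4683 0.2077] rad 0.14992654681933065 | 0.24 [0.4943 0.2199] rad 0.13881889338020723 | 
0.25 [0.4644 0.2052] rad 0.16057906114759185 | 0.25 [0.4663 0.2066] rad 0.15965185820842404 | 0.25 [0.5051 0.2205] rad 0.14504774691742267 |
```

```bash
sed -i 's/^YAW=.*/YAW=0.037/' h.py
python3 - <<'E'
from h import *
print(go((.468,.217,.265)))
E
```

```text
[ -1.1 116.4 155.1   0.   -0.   -0.7]
```

Request:
carry_out:
  increments: "0 30 35 0 0 -0.7; 0 60 70 0 0 -0.7; 0 90 105 0 0 -0.7; -1 116 130 0 0 -0.7; -1 116 155 0 0 -0.7; -1 116 155 0 0 -0.7; -1 116 155 0 0 -0.7; -1 116 155 0 0 -0.7"
  jaw: 1

```text
time_s: 2.8
eef_pos: [0.4692, 0.2162, 0.2669]
ee_rot: [[-0.999, -0.037, 0.002], [-0.037, 0.999, 0.001], [-0.002, 0.001, -1.0]]
contact_force: [-0.3, 0.5, -0.1]
gripper_width: 0.001
```

Run:
```python
from h import *
o,im=snap('wrist','w2'); o2,i2=snap('scene','s2'); print(o['eef_pos'],o['gripper_width'],o['contact_force'])
cv2.imwrite('pics/w2b.png',np.hstack([im[:,:,::-1],cv2.resize(i2[130:260,200:360],(473,384))[:,:,::-1]])[:, :800] if 0 else im[:,:,::-1])
cv2.imwrite('pics/s2b.png',cv2.resize(i2[130:260,200:360],(738,600))[:,:,::-1])
# fingertip in scene predicted
tip=o['eef_pos']+o['ee_rot'][:,2]*.011
print(proj('scene',tip),proj('top',tip),proj('wrist',tip,o))
```

```text
[0.4692 0.2162 0.2669] 0.0011662623657768554 [-0.2598  0.55   -0.0701]
[298.9003 168.8468] [209.7246 181.8969] [259.9334 237.7366]
```

View pics/w2b.png

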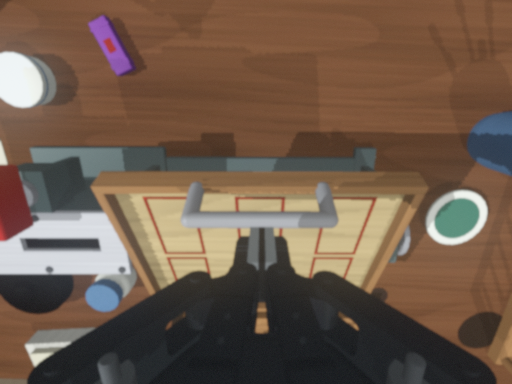

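View pics/s2b.png

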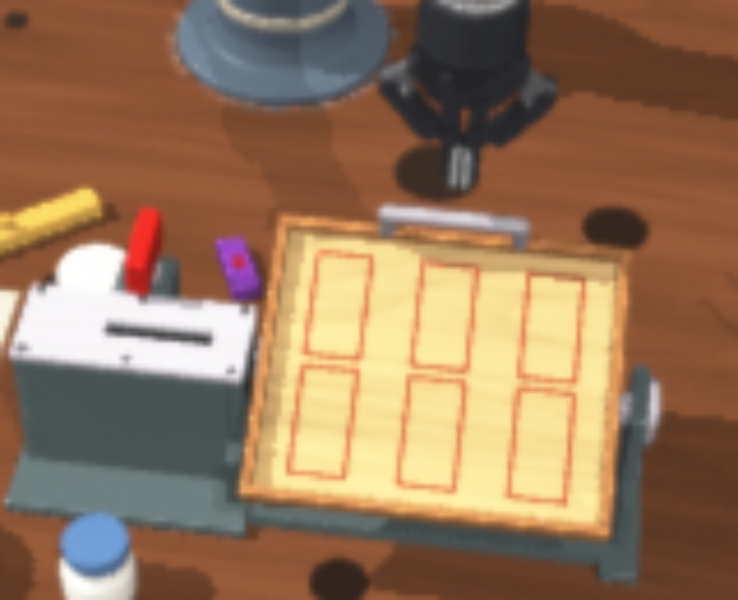

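Request:
carry_out:
  increments: "0 0 15 0 0 0; 1 0 28 0 0 0; 2 0 33 0 0 0; 6 0 37 0 0 0; 10 0 40 0 0 0; 14 0 44 0 0 0; 18 0 48 0 0 0; 22 0 52 0 0 0; 26 0 56 0 0 0; 29 0 60 0 0 0; 29 0 60 0 0 0"

```text
time_s: 4.0
eef_pos: [0.4371, 0.2151, 0.206]
ee_rot: [[-0.999, -0.038, -0.004], [-0.038, 0.999, 0.001], [0.004, 0.001, -1.0]]
contact_force: [-4.5, -0.3, 5.5]
gripper_width: 0.003
```

Request:
carry_out:
  increments: "1 0 2 0 0 0; 2 0 4 0 0 0; 2 0 5 0 0 0; 2 0 5 0 0 0; 2 0 5 0 0 0"

```text
time_s: 4.5
eef_pos: [0.4362, 0.2151, 0.201]
ee_rot: [[-0.999, -0.037, -0.002], [-0.037, 0.999, 0.001], [0.002, 0.001, -1.0]]
contact_force: [-4.1, 0.3, 6.4]
gripper_width: 0.002
```

Request:
carry_out:
  increments: "0 0 1 0 0 0; 0 0 2 0 0 0; 0 0 2 0 0 0; 0 0 3 0 0 0; 0 0 3 0 0 0"

```text
time_s: 5.0
eef_pos: [0.4363, 0.2152, 0.2005]
ee_rot: [[-0.999, -0.037, -0.003], [-0.037, 0.999, 0.002], [0.002, 0.002, -1.0]]
contact_force: [-10.3, -2.2, 24.5]
gripper_width: 0.001
```

Run:
```python
from h import *
print(go((.494,-.02,.29)))
```

```text
[ -48.8 -237.   -90.     0.1   -0.1   -0. ]
```

Request:
carry_out:
  increments: "0 0 -45 0 0 0; 0 0 -89 0 0 0; -10 -45 -90 0 0 0; -20 -90 -90 0 0 0; -30 -135 -90 0 0 0; -40 -180 -90 0 0 0; -48 -220 -90 0 0 0; -49 -237 -90 0 0 0; -49 -237 -90 0 0 0; -49 -237 -90 0 0 0; -49 -237 -90 0 0 0"
  jaw: -0.3

```text
time_s: 6.1
eef_pos: [0.495, -0.0186, 0.2872]
ee_rot: [[-0.999, -0.039, -0.0], [-0.039, 0.999, 0.001], [0.0, 0.001, -1.0]]
contact_force: [0.8, -0.0, -0.1]
gripper_width: 0.648
```

Run:
```python
from h import *
o,im=snap('wrist','w3'); o2,i2=snap('scene','s3'); print(o['eef_pos'],o['gripper_width'],o['contact_force'])
pickle.dump(o,open('w3.pkl','wb'))
cv2.imwrite('pics/w3b.png',cv2.resize(im[:,:,::-1],(800,600),interpolation=cv2.INTER_CUBIC))
cv2.imwrite('pics/s3b.png',cv2.resize(i2[130:260,200:360],(738,600))[:,:,::-1])
```

```text
[ 0.495  -0.0186  0.2872] 0.6476083514728572 [ 0.7678 -0.0483 -0.1244]
```

View pics/w3b.png

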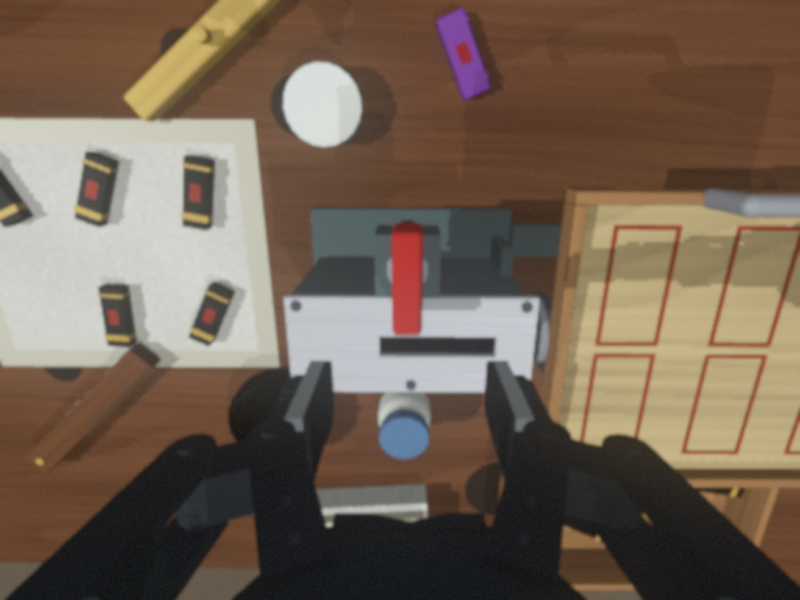

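View pics/s3b.png

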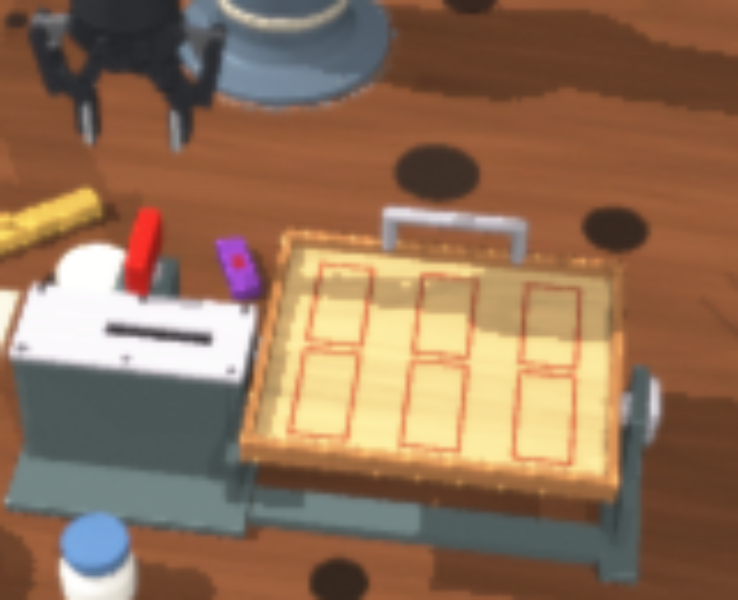

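Run:
```python
from h import *
o=pickle.load(open('w3.pkl','rb')); im=cv2.imread('pics/w3.png')
b,gg,r=[im[...,i].astype(int) for i in range(3)]
M=np.zeros_like(b); M[130:230,220:300]=1
red=(r>130)&(gg<70)&(b<70)&(M>0)
for z in(.14,.15,.16,.17): comps(red,z,f'red{z}',50,'wrist',o)
g=im.max(2); M=np.zeros_like(g); M[213:230,236:325]=1
comps((g<90)&(M>0),.139,'slot',50,'wrist',o)
M=np.zeros_like(g); M[180:255,175:350]=1
comps((im.min(2)>120)&(M>0),.139,'plate',500,'wrist',o)
# scene/top red
for n in('scene',):
    im2=cv2.imread('pics/s3.png'); b,gg,r=[im2[...,i].astype(int) for i in range(3)]
    m=(r>130)&(gg<70)&(b<70); m[:, :200]=0;m[:,260:]=0
    for z in (.14,.15,.16,.17): comps(m,z,n,30,n,None)
cv2.imwrite('pics/w3c.png',cv2.resize(cv2.imread('pics/w3.png')[130:260,170:360],(800,547),interpolation=cv2.INTER_CUBIC))
```

```text
red0.14 [260.4739 174.6962] [251 148  19  63 958] [ 0.4969 -0.0183  0.14  ] rect [ 0.5029 -0.0184] [0.0692 0.0187] 2.8
red0.15 [260.4739 174.6962] [251 148  19  63 958] [ 0.4939 -0.0184  0.15  ] rect [ 0.4997 -0.0185] [0.0667 0.0181] 2.8
red0.16 [260.4739 174.6962] [251 148  19  63 958] [ 0.4909 -0.0186  0.16  ] rect [ 0.4966 -0.0186] [0.0643 0.0174] 2.8
red0.17 [260.4739 174.6962] [251 148  19  63 958] [ 0.488  -0.0187  0.17  ] rect [ 0.4934 -0.0187] [0.0618 0.0167] 2.8
slot [279.5    220.9876] [244 217  72   9 646] [0.5504 0.0051 0.139 ] rect [0.5505 0.0052] [0.0099 0.08  ] 2.3
plate [260.7068 218.7598] [ 181  189  165   66 7731] [ 0.5485 -0.016   0.139 ] rect [ 0.5536 -0.0134] [0.0808 0.1786] 1.9
scene [230.7857 183.5   ] [227 175   9  19 112] [ 0.463  -0.0261  0.14  ] rect [ 0.4642 -0.0243] [0.0944 0.0261] 7.9
scene [230.7857 183.5   ] [227 175   9  19 112] [ 0.473  -0.0232  0.15  ] rect [ 0.4742 -0.0215] [0.0935 0.0258] 7.9
scene [230.7857 183.5   ] [227 175   9  19 112] [ 0.483  -0.0203  0.16  ] rect [ 0.4842 -0.0186] [0.0926 0.0256] 7.9
scene [230.7857 183.5   ] [227 175   9  19 112] [ 0.493  -0.0175  0.17  ] rect [ 0.4942 -0.0157] [0.0917 0.0253] 7.9
```

View pics/w3c.png

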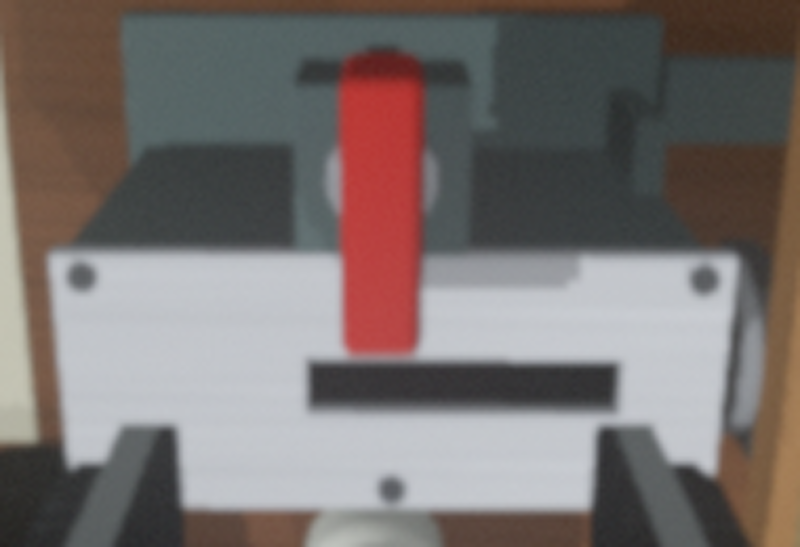

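Run:
```python
from h import *
o=pickle.load(open('w3.pkl','rb'))
w=lambda u,v:(170+u/4.2105-.5+.1,130+v/4.2105-.4)
for nm,p,z in(('nl',(308,361),.139),('nr',(618,362),.139),('fl',(308,411),.139),('fr',(618,409),.139),('fl133',(308,411),.133),('fr133',(618,409),.133),('pnl',(48,252),.139),('pnr',(738,252),.139),('pfr',(718,510),.139),('redNearTopL',(342,80),.165),('redNearTopR',(422,80),.165),('redFarL',(345,354),.165),('redFarR',(419,354),.165),('colL',(326,183),.127),('colR',(438,183),.127)):
    print(nm,ray('wrist',w(*p),z,o))
```

```text
nl [ 0.5451 -0.0362  0.139 ]
nr [0.5422 0.0458 0.139 ]
fl [ 0.5598 -0.0359  0.139 ]
fr [0.556  0.0473 0.139 ]
fl133 [ 0.563  -0.0362  0.133 ]
fr133 [0.559  0.0488 0.133 ]
pnl [ 0.5171 -0.1033  0.139 ]
pnr [0.5101 0.0734 0.139 ]
pfr [0.5859 0.0783 0.139 ]
redNearTopL [ 0.4645 -0.0286  0.165 ]
redNearTopR [ 0.4638 -0.0109  0.165 ]
redFarL [ 0.5308 -0.026   0.165 ]
redFarR [ 0.5301 -0.0083  0.165 ]
colL [ 0.4994 -0.0331  0.127 ]
colR [ 0.4983 -0.0038  0.127 ]
```

```bash
sed -i 's/^YAW=.*/YAW=0.039/' h.py
python3 - <<'E'
from h import *
print(go((.4955,-.0186,.163)))
E
```

```text
[ -0.5   0.  124.2   0.   -0.    0. ]
```

Request:
carry_out:
  increments: "0 0 40 0 0 0; 0 0 75 0 0 0; 0 0 100 0 0 0; 0 0 115 0 0 0; 0 0 124 0 0 0; 0 0 124 0 0 0; 0 0 124 0 0 0"

```text
time_s: 6.9
eef_pos: [0.4957, -0.0199, 0.1639]
ee_rot: [[-0.999, -0.037, 0.001], [-0.037, 0.999, 0.0], [-0.001, 0.0, -1.0]]
contact_force: [0.8, 0.7, -0.2]
gripper_width: 0.649
```

Run:
```python
from h import *
o,im=snap('wrist','w4'); o2,i2=snap('scene','s4'); print(o['eef_pos'],o['contact_force'])
cv2.imwrite('pics/s4b.png',np.hstack([cv2.resize(i2[120:230,190:280],(409,500)),cv2.resize(im[100:300,180:340],(400,500))])[:,:,::-1])
```

```text
[ 0.4957 -0.0199  0.1639] [ 0.8308  0.7436 -0.162 ]
```

View pics/s4b.png

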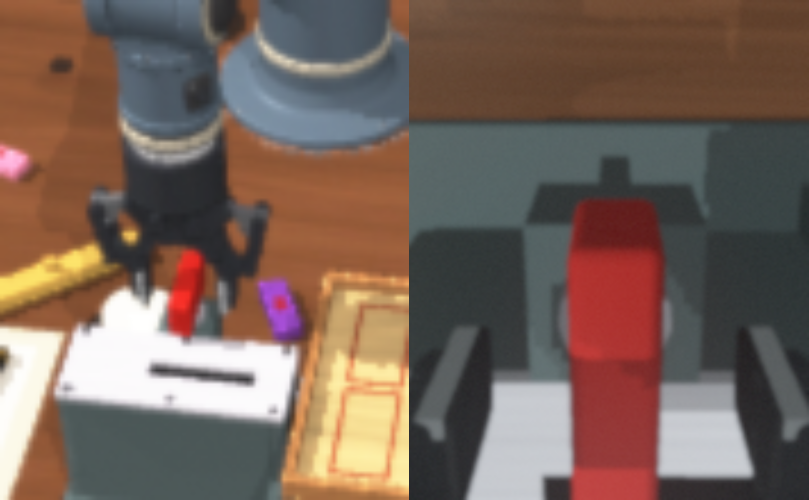

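Request:
carry_out:
  increments: "0 1 0 0 0 0; 0 1 0 0 0 0; 0 1 0 0 0 0; 0 1 0 0 0 0; 0 1 0 0 0 0; 0 1 0 0 0 0"
  jaw: 1
  squeeze: 60

```text
time_s: 7.6
eef_pos: [0.4956, -0.0192, 0.1638]
ee_rot: [[-0.999, -0.037, 0.001], [-0.037, 0.999, 0.0], [-0.001, 0.0, -1.0]]
contact_force: [-0.3, -0.7, 5.3]
gripper_width: 0.201
```

Request:
carry_out:
  increments: "0 1 -15 0 0 0; 0 1 -30 0 0 0; 0 1 -45 0 0 0; 0 1 -65 0 0 0; 0 1 -85 0 0 0; 0 1 -85 0 0 0; 0 1 -85 0 0 0"

```text
time_s: 8.3
eef_pos: [0.4946, -0.0183, 0.2476]
ee_rot: [[-0.999, -0.037, -0.001], [-0.037, 0.999, 0.0], [0.001, 0.0, -1.0]]
contact_force: [-0.3, -0.5, -1.0]
gripper_width: 0.199
```

Run:
```python
from h import *
o,im=snap('wrist','w5'); o2,i2=snap('scene','s5'); print(o['eef_pos'],o['contact_force'],o['gripper_width'])
cv2.imwrite('pics/s5b.png',np.hstack([cv2.resize(i2[100:210,190:280],(409,500)),cv2.resize(im[100:300,180:340],(400,500))])[:,:,::-1])
```

```text
[ 0.4946 -0.0183  0.2476] [-0.3436 -0.456  -0.96  ] 0.1991043924636196
```

View pics/s5b.png

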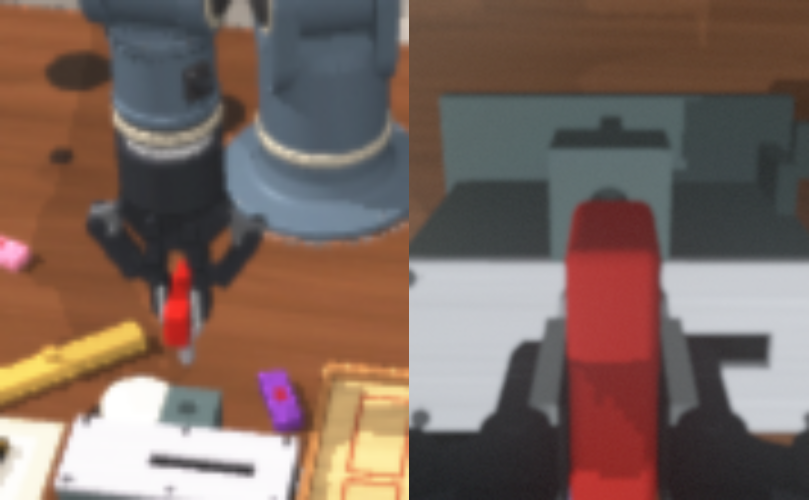

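Run:
```python
from h import *
i2=cv2.imread('pics/s5.png'); cv2.imwrite('pics/s5c.png',cv2.resize(i2[150:210,205:265],(600,600),interpolation=cv2.INTER_CUBIC))
im=cv2.imread('pics/w5.png'); cv2.imwrite('pics/w5c.png',cv2.resize(im[130:250,220:310],(600,800),interpolation=cv2.INTER_CUBIC)[:600])
```

```text
(no output)
```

View pics/s5c.png

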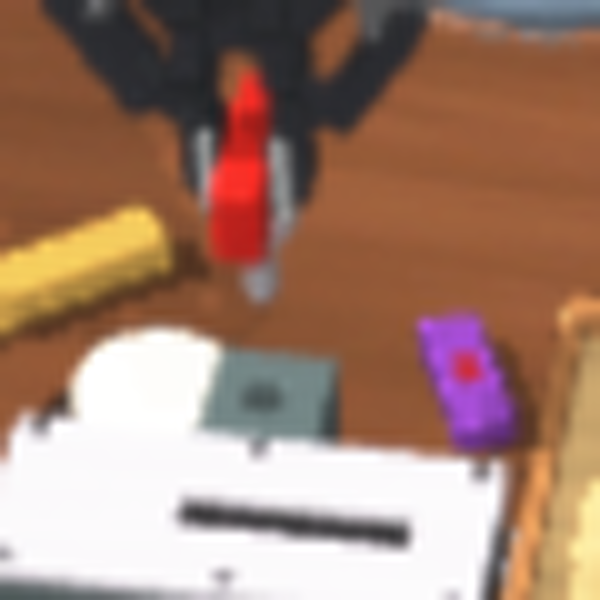

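View pics/w5c.png

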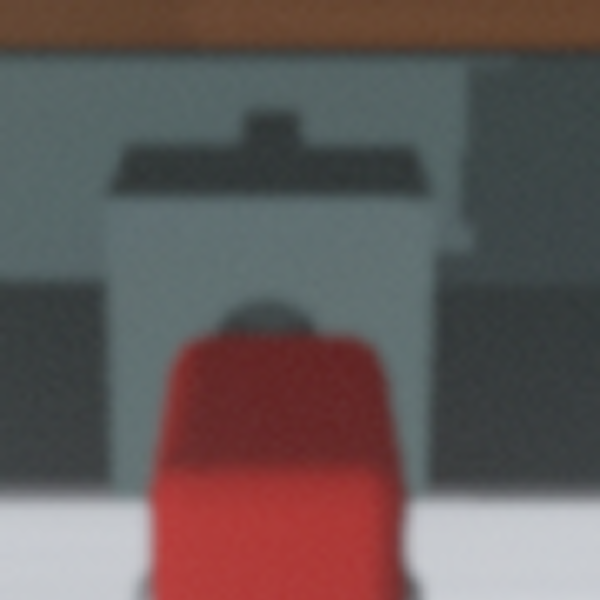

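Run:
```python
from h import *
o=get_obs()
h=(230.8,189.3); wn=(259.9,175)
for z in(.10,.11,.12,.13,.14,.15): print(z,'scene hole',ray('scene',h,z)[:2],'wrist near edge',ray('wrist',wn,z,o)[:2],'wide', ray('wrist',(220+220/6.667,130+335/6.667),z,o)[:2],ray('wrist',(220+316/6.667,130+335/6.667),z,o)[:2])
for z in(.16,.17,.18,.19): print(z,'tip',ray('scene',(205+260/10-.4,150+303/10-.4),z)[:2])
```

```text
0.1 scene hole [ 0.4532 -0.0305] wrist near edge [ 0.4959 -0.0188] wide [ 0.502  -0.0259] [ 0.5014 -0.0106]
0.11 scene hole [ 0.463  -0.0277] wrist near edge [ 0.493  -0.0189] wide [ 0.4988 -0.0257] [ 0.4983 -0.011 ]
0.12 scene hole [ 0.4727 -0.0248] wrist near edge [ 0.49   -0.0189] wide [ 0.4957 -0.0255] [ 0.4951 -0.0114]
0.13 scene hole [ 0.4824 -0.022 ] wrist near edge [ 0.4871 -0.019 ] wide [ 0.4925 -0.0254] [ 0.492  -0.0117]
0.14 scene hole [ 0.4922 -0.0192] wrist near edge [ 0.4841 -0.0191] wide [ 0.4893 -0.0252] [ 0.4888 -0.0121]
0.15 scene hole [ 0.5019 -0.0164] wrist near edge [ 0.4812 -0.0191] wide [ 0.4862 -0.025 ] [ 0.4857 -0.0124]
0.16 tip [ 0.4649 -0.0253]
0.17 tip [ 0.4751 -0.0223]
0.18 tip [ 0.4853 -0.0194]
0.19 tip [ 0.4955 -0.0165]
```

Run:
```python
from h import *
print(go((.556,-.0247,.210)))
```

```text
[-61.7  -8.7  36.7  -0.   -0.2  -0.1]
```

Request:
carry_out:
  increments: "-30 -4 0 0 0 0; -62 -9 0 0 0 0; -62 -9 20 0 0 0; -62 -9 36 0 0 0; -62 -9 36 0 0 0; -62 -9 36 0 0 0"

```text
time_s: 9.0
eef_pos: [0.5569, -0.0251, 0.2115]
ee_rot: [[-0.999, -0.037, -0.002], [-0.037, 0.999, -0.0], [0.002, -0.0, -1.0]]
contact_force: [0.8, 0.2, 0.5]
gripper_width: 0.201
```

Run:
```python
from h import *
o,im=snap('wrist','w6'); o2,i2=snap('scene','s6'); print(o['eef_pos'],o['contact_force'],o['gripper_width'])
cv2.imwrite('pics/s6b.png',np.hstack([cv2.resize(i2[160:220,195:255],(500,500),interpolation=cv2.INTER_CUBIC),cv2.resize(im[130:290,200:296],(300,500))])[:,:,::-1])
tip=o['eef_pos']+[-.0035,0,-.0588]; print(tip,(proj('scene',tip)-[195,160])*8.33)
```

```text
[ 0.5569 -0.0251  0.2115] [0.7638 0.2241 0.5169] 0.20146792784937304
[ 0.5534 -0.0251  0.1527] [249.1676 322.4027]
```

View pics/s6b.png

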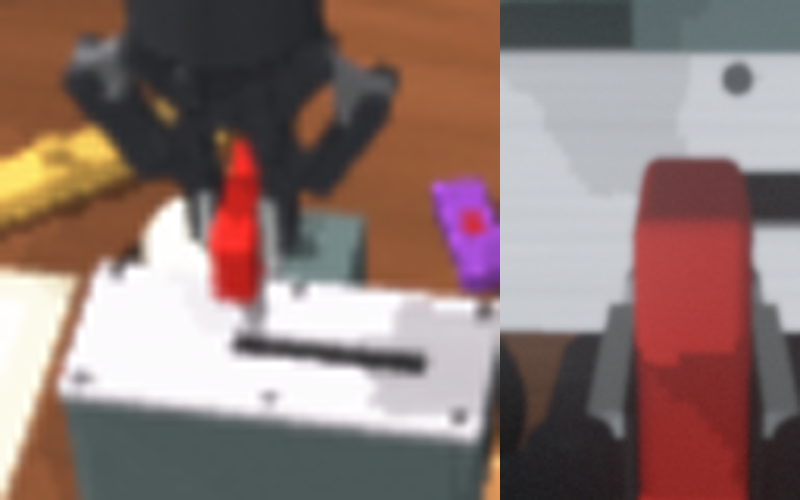

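Run:
```python
from h import *
f=lambda X:(proj('scene',X)-[195,160])*8.33
print(f([.5534,-.0251,.139]),f([.5534,-.0251,.152]),f([.5573,-.0251,.147]),f([.5525,-.0247,.139]),f([.5625,-.0247,.139]))
i2=cv2.imread('pics/s6.png'); cv2.imwrite('pics/s6c.png',cv2.resize(i2[180:210,210:250],(800,600),interpolation=cv2.INTER_CUBIC))
```

```text
[251.1391 345.1172] [249.2149 323.5852] [247.7215 338.5461] [252.5797 343.7105] [246.866  360.7863]
```

View pics/s6c.png

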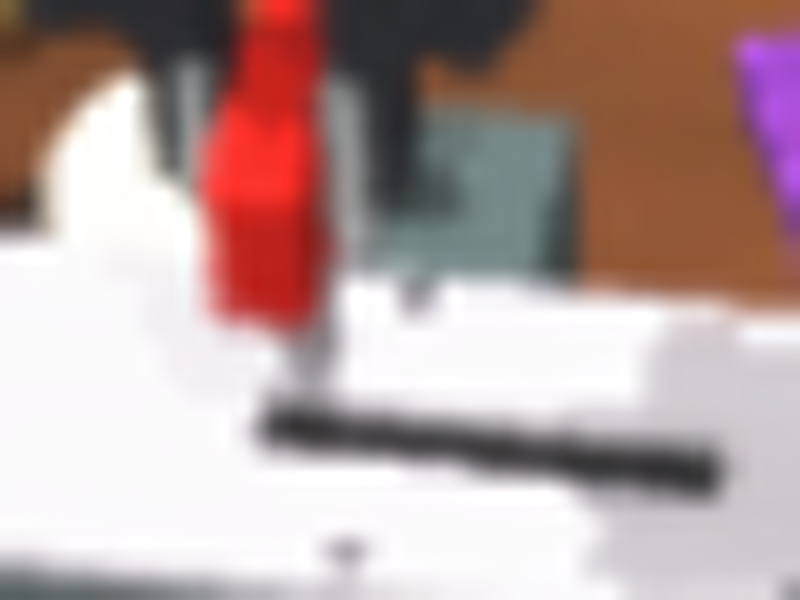

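Request:
carry_out:
  increments: "0 0 5 0 0 0; 0 0 9 0 0 0; 0 0 12 0 0 0; 0 0 14 0 0 0; 0 0 16 0 0 0; 0 0 16 0 0 0"

```text
time_s: 9.7
eef_pos: [0.5572, -0.025, 0.196]
ee_rot: [[-0.999, -0.037, -0.001], [-0.037, 0.999, 0.0], [0.0, 0.0, -1.0]]
contact_force: [0.2, -0.2, -0.8]
gripper_width: 0.201
```

Run:
```python
from h import *
o2,i2=snap('scene','s7'); o=o2;print(o['eef_pos'],o['contact_force'],o['gripper_width'])
cv2.imwrite('pics/s7c.png',cv2.resize(i2[180:210,210:250],(800,600),interpolation=cv2.INTER_CUBIC)[:,:,::-1])
```

```text
[ 0.5572 -0.025   0.196 ] [ 0.2042 -0.2187 -0.8043] 0.20103681915328567
```

View pics/s7c.png

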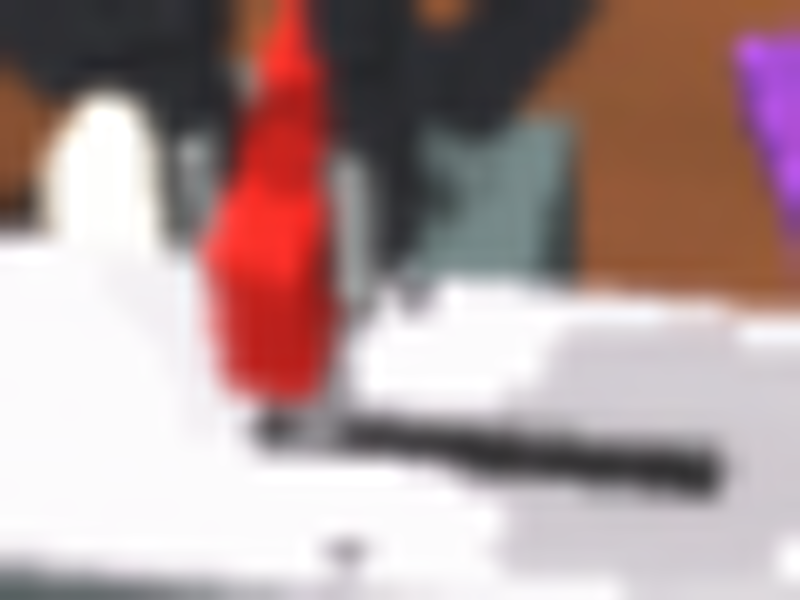

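Request:
carry_out:
  increments: "0 0 2 0 0 0; 0 0 3 0 0 0; 0 0 4 0 0 0; 0 0 5 0 0 0; 0 0 5 0 0 0"

```text
time_s: 10.25
eef_pos: [0.557, -0.0251, 0.191]
ee_rot: [[-0.999, -0.037, -0.001], [-0.037, 0.999, 0.0], [0.001, 0.0, -1.0]]
contact_force: [-0.4, -0.5, -1.3]
gripper_width: 0.201
```

Request:
carry_out:
  increments: "0 0 2 0 0 0; 0 0 3 0 0 0; 0 0 4 0 0 0; 0 0 5 0 0 0; 0 0 5 0 0 0"

```text
time_s: 10.75
eef_pos: [0.557, -0.0251, 0.186]
ee_rot: [[-0.999, -0.037, -0.001], [-0.037, 0.999, 0.0], [0.001, 0.0, -1.0]]
contact_force: [-1.9, 0.3, -1.4]
gripper_width: 0.201
```

Run:
```python
from h import *
o2,i2=snap('scene','s8'); o,im=snap('wrist','w8');print(o['eef_pos'],o['contact_force'],o['gripper_width'])
cv2.imwrite('pics/s8c.png',np.hstack([cv2.resize(i2[180:210,210:250],(500,375),interpolation=cv2.INTER_CUBIC),cv2.resize(im[130:290,200:296],(225,375))])[:,:,::-1])
```

```text
[ 0.557  -0.0251  0.186 ] [-2.0208 -0.834  -0.0456] 0.19972609985927417
```

View pics/s8c.png

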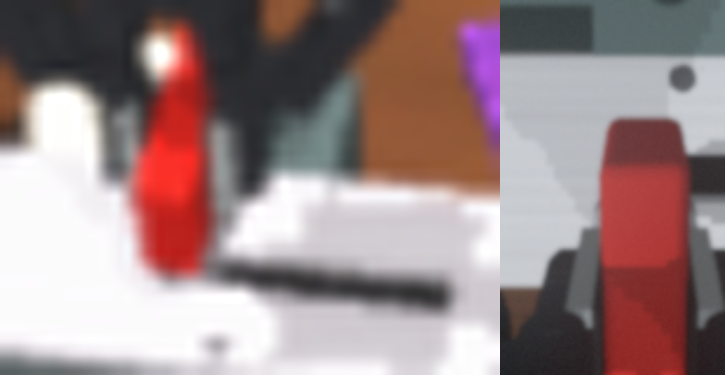

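Request:
carry_out:
  increments: "1 0 1 0 0 0; 1 0 2 0 0 0; 1 0 3 0 0 0; 1 0 3 0 0 0"

```text
time_s: 11.25
eef_pos: [0.557, -0.0251, 0.1846]
ee_rot: [[-0.999, -0.037, 0.001], [-0.037, 0.999, 0.001], [-0.001, 0.001, -1.0]]
contact_force: [-3.2, -0.0, 6.5]
gripper_width: 0.201
```

Request:
carry_out:
  increments: "1 2 1 0 0 0; 1 4 1 0 0 0; 1 6 1 0 0 0; 1 8 1 0 0 0; 1 10 1 0 0 0; 1 10 1 0 0 0"

```text
time_s: 11.85
eef_pos: [0.5562, -0.0167, 0.1834]
ee_rot: [[-0.999, -0.035, 0.003], [-0.035, 0.999, -0.001], [-0.003, -0.001, -1.0]]
contact_force: [0.1, 0.4, -0.5]
gripper_width: 0.199
```

Request:
carry_out:
  increments: "0 0 1 0 0 0; 0 0 2 0 0 0; 0 0 3 0 0 0; 0 0 3 0 0 0"

```text
time_s: 12.25
eef_pos: [0.5549, -0.0147, 0.1788]
ee_rot: [[-0.999, -0.037, -0.001], [-0.037, 0.999, 0.0], [0.001, 0.0, -1.0]]
contact_force: [-0.0, -0.1, -1.6]
gripper_width: 0.196
```

Request:
carry_out:
  increments: "0 0 2 0 0 0; 0 0 4 0 0 0; 0 0 6 0 0 0; 0 0 8 0 0 0; 0 0 8 0 0 0"

```text
time_s: 12.75
eef_pos: [0.5548, -0.0151, 0.1709]
ee_rot: [[-0.999, -0.037, -0.001], [-0.037, 0.999, 0.0], [0.001, 0.0, -1.0]]
contact_force: [-0.2, -0.0, -0.5]
gripper_width: 0.199
```

Run:
```python
from h import *
o2,i2=snap('scene','s9'); o,im=snap('wrist','w9');print(o['eef_pos'],o['contact_force'],o['gripper_width'])
cv2.imwrite('pics/s9c.png',np.hstack([cv2.resize(i2[170:210,200:250],(469,375),interpolation=cv2.INTER_CUBIC),cv2.resize(im[130:290,200:296],(225,375))])[:,:,::-1])
```

```text
[ 0.5549 -0.0151  0.1711] [-0.8508 -0.1848 -0.3396] 0.19878781136933438
```

View pics/s9c.png

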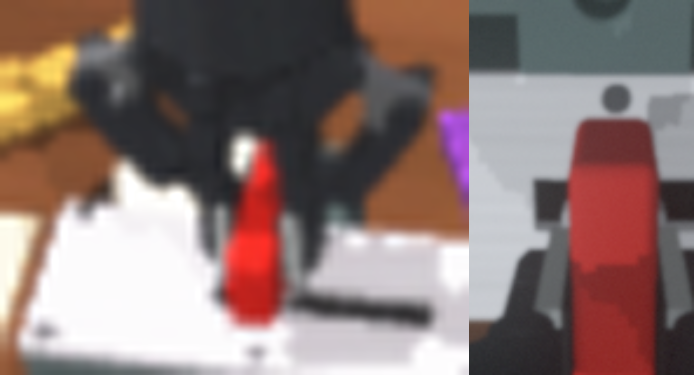

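Request:
carry_out:
  increments: "0 0 2 0 0 0; 0 0 4 0 0 0; 0 0 6 0 0 0; 0 0 8 0 0 0; 0 0 9 0 0 0; 0 0 9 0 0 0"

```text
time_s: 13.45
eef_pos: [0.555, -0.0151, 0.1638]
ee_rot: [[-0.999, -0.037, -0.0], [-0.037, 0.999, 0.001], [0.0, 0.001, -1.0]]
contact_force: [-4.2, 0.7, 9.8]
gripper_width: 0.203
```

Request:
carry_out:
  increments: "0 0 -1 0 0 0; 0 0 -1 0 0 0; 0 0 -1 0 0 0; 0 0 -1 0 0 0; 0 0 -20 0 0 0; 0 0 -60 0 0 0; 0 0 -100 0 0 0; 0 0 -140 0 0 0; 10 -50 -160 0 0 0; 20 -100 -160 0 0 0; 30 -145 -160 0 0 0; 40 -190 -160 0 0 0; 50 -235 -160 0 0 0; 60 -275 -160 0 0 0; 60 -275 -160 0 0 0; 60 -275 -160 0 0 0"
  jaw: -0.2

```text
time_s: 15.05
eef_pos: [0.5046, -0.293, 0.3219]
ee_rot: [[-0.999, -0.034, -0.0], [-0.034, 0.999, 0.0], [0.0, 0.0, -1.0]]
contact_force: [1.0, -0.2, -0.5]
gripper_width: 0.599
```

Run:
```python
from h import *
o,im=snap('wrist','w10'); pickle.dump(o,open('w10.pkl','wb')); o2,i2=snap('scene','s10');print(o['eef_pos'],o['contact_force'],o['gripper_width'])
cv2.imwrite('pics/w10b.png',cv2.resize(im[:,:,::-1],(800,600),interpolation=cv2.INTER_CUBIC))
cv2.imwrite('pics/s10b.png',cv2.resize(i2[150:250,190:350],(800,500),interpolation=cv2.INTER_CUBIC)[:,:,::-1])
```

```text
[ 0.5046 -0.293   0.3219] [ 0.9944 -0.2153 -0.4577] 0.5990611546052295
```

View pics/w10b.png

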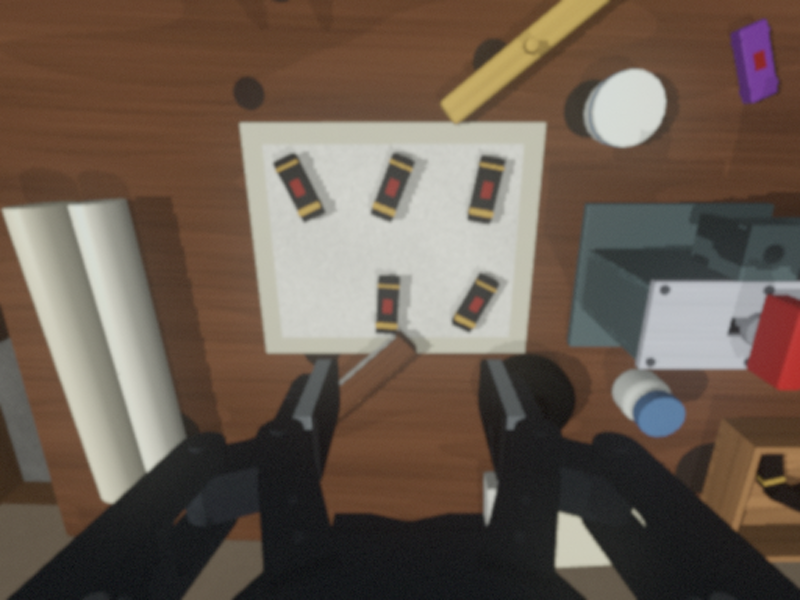

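View pics/s10b.png

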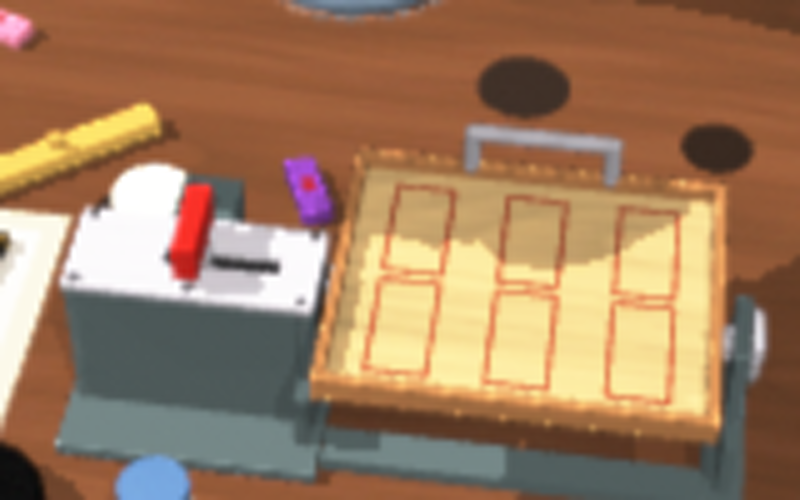

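```bash
cat >> h.py <<'E'
def sticks(im,o,n='wrist',z=.0145,box=None,zs=0.0):
    # im RGB
    a=im.astype(int); mx,mn=a.max(2),a.min(2)
    m=((mx<95)|(mx-mn>60)).astype(np.uint8)
    if box is not None:
        M=np.zeros_like(m); x0,y0,x1,y1=box; M[y0:y1,x0:x1]=1; m&=M
    red=((a[...,0]>100)&(a[...,1]<70)&(a[...,2]<75)).astype(np.uint8)
    k,l,st,ce=cv2.connectedComponentsWithStats(m); out=[]
    for i in range(1,k):
        if st[i,4]<150: continue
        rr=(l==i)&(red>0)
        if rr.sum()<8: continue
        pts=np.argwhere(l==i)[:,::-1]
        W=np.array([ray(n,p,z,o)[:2] for p in pts],np.float32)
        r=cv2.minAreaRect(W); bx=cv2.boxPoints(r)
        e1,e2=bx[1]-bx[0],bx[2]-bx[1]; L=e1 if np.linalg.norm(e1)>np.linalg.norm(e2) else e2
        ang=np.arctan2(L[1],L[0]); ang=(ang+np.pi/2)%np.pi-np.pi/2
        rc=np.argwhere(rr)[:,::-1].mean(0)
        out.append((ray(n,rc,z,o)[:2],np.array(r[0]),np.sort(r[1]),ang,ce[i]))
    return out
E
python3 - <<'E'
from h import *
o=pickle.load(open('w10.pkl','rb')); im=cv2.imread('pics/w10.png')[:,:,::-1]
for s in sticks(im,o,box=(165,88,345,220)): print(*s)
E
python3 - <<'E'
from h import *
im=cv2.imread('pics/w10.png')[:,:,::-1]
for x,y in((190,120),(250,120),(311,121),(305,194),(248,190),(248,182),(248,206),(300,120),(311,103),(220,150)): print(x,y,im[y,x])
E
```

```text
190 120 [149  73  66]
250 120 [150  80  73]
311 121 [148  75  67]
305 194 [149  74  68]
248 190 [86 73 69]
248 182 [141 123  85]
248 206 [124 108  75]
300 120 [193 194 188]
311 103 [91 82 63]
220 150 [204 205 198]
```

```bash
sed -i 's/((mx<95)|(mx-mn>60))/((mx<105)|(mx-mn>32))/; s/red=((a\[...,0\]>100).*/red=(a[...,0]-a[...,1]>45).astype(np.uint8)/' h.py
python3 - <<'E'
from h import *
o=pickle.load(open('w10.pkl','rb')); im=cv2.imread('pics/w10.png')[:,:,::-1]
for s in sticks(im,o,box=(169,93,337,217)): print(*s)
E
```

```text
[ 0.4687 -0.4041] [ 0.4695 -0.4029] [0.0254 0.0629] 0.44922483 [191.0349 119.4492]
[ 0.4652 -0.3097] [ 0.465  -0.3095] [0.0242 0.0635] -0.3541466 [250.9511 119.0925]
[ 0.4643 -0.2152] [ 0.4643 -0.216 ] [0.0252 0.063 ] -0.13478243 [310.7984 120.477 ]
[ 0.5921 -0.3122] [ 0.5953 -0.312 ] [0.0325 0.0744] 0.17083514 [248.1786 195.9349]
[ 0.5866 -0.2155] [ 0.5848 -0.2157] [0.0264 0.0643] -0.4545164 [303.9058 193.1784]
```

Run:
```python
from h import *
print(go((.4643,-.2156,.07),-.135),go((.4643,-.2156,.016),-.135))
```

```text
[ 38.5  76.2 252.    0.1  -0.   10. ] [ 38.4  76.2 306.    0.1  -0.   10. ]
```

Request:
carry_out:
  increments: "12 25 40 0 0 5; 25 50 80 0 0 10; 38 76 120 0 0 10; 38.5 76 165 0 0 10; 38.5 76 210 0 0 10; 38.5 76 250 0 0 10; 38.5 76 280 0 0 10; 38.5 76 300 0 0 10; 38.5 76 306 0 0 10; 38.5 76 306 0 0 10; 38.5 76 306 0 0 10"

```text
time_s: 16.25
eef_pos: [0.4649, -0.2173, 0.0172]
ee_rot: [[-0.991, 0.136, 0.002], [0.136, 0.991, -0.0], [-0.002, -0.0, -1.0]]
contact_force: [-0.5, 0.2, -0.7]
gripper_width: 0.596
```

Run:
```python
from h import *
o,im=snap('wrist','w11');print(o['eef_pos'],o['contact_force'],o['gripper_width'])
```

```text
[ 0.4649 -0.2173  0.0172] [-0.4792  0.1512 -0.7334] 0.5961828812448926
```

View pics/w11.png

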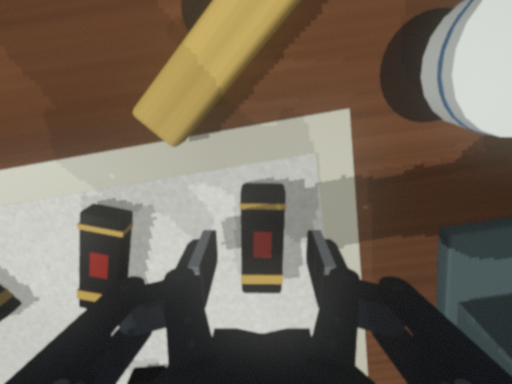

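Request:
carry_out:
  increments: "0 0 0 0 0 0; 0 0 0 0 0 0; 0 0 0 0 0 0; 0 0 0 0 0 0; 0 0 -10 0 0 0; 0 0 -40 0 0 0; 0 0 -80 0 0 0; 0 0 -125 0 0 0; 0 0 -170 0 0 0; 0 0 -215 0 0 0; 0 0 -260 0 0 0; 0 0 -300 0 0 0; 0 0 -300 0 0 0"
  jaw: 1
  squeeze: 35

```text
time_s: 17.6
eef_pos: [0.4661, -0.2194, 0.3226]
ee_rot: [[-0.99, 0.138, 0.012], [0.138, 0.99, -0.002], [-0.012, -0.001, -1.0]]
contact_force: [0.7, -0.5, -0.8]
gripper_width: 0.265
```

Run:
```python
from h import *
o,im=snap('wrist','w12');print(o['eef_pos'],o['contact_force'],o['gripper_width'])
print(go((.465,.2183,.33)))
```

```text
[ 0.4661 -0.2194  0.3226] [ 0.7075 -0.5165 -0.7999] 0.2654877762541389
[ 59.7 432.6 -10.9  -0.    0.4 -10.1]
```

View pics/w12.png

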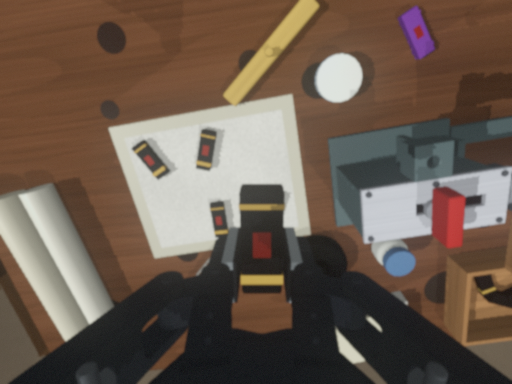

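Request:
carry_out:
  increments: "6 43 -11 0 0 -2; 12 88 -11 0 0 -4; 18 133 -11 0 0 -6; 24 178 -11 0 0 -8; 30 222 -11 0 0 -10; 36 266 -11 0 0 -10; 42 310 -11 0 0 -10; 48 354 -11 0 0 -10; 54 398 -11 0 0 -10; 59.7 433 -11 0 0 -10; 59.7 433 -11 0 0 -10; 59.7 433 -11 0 0 -10"

```text
time_s: 18.85
eef_pos: [0.4632, 0.2194, 0.3256]
ee_rot: [[-0.999, -0.038, -0.003], [-0.038, 0.999, -0.002], [0.003, -0.002, -1.0]]
contact_force: [0.1, -0.7, -0.1]
gripper_width: 0.266
```

Run:
```python
from h import *
o,im=snap('wrist','w13');print(o['eef_pos'],o['ee_rot'][:,1],o['gripper_width']); pickle.dump(o,open('w13.pkl','wb'))
cv2.imwrite('pics/w13b.png',cv2.resize(im[:,:,::-1],(800,600),interpolation=cv2.INTER_CUBIC))
```

```text
[0.4632 0.2194 0.3256] [-0.0384  0.9993 -0.0023] 0.2659086739041276
```

View pics/w13b.png

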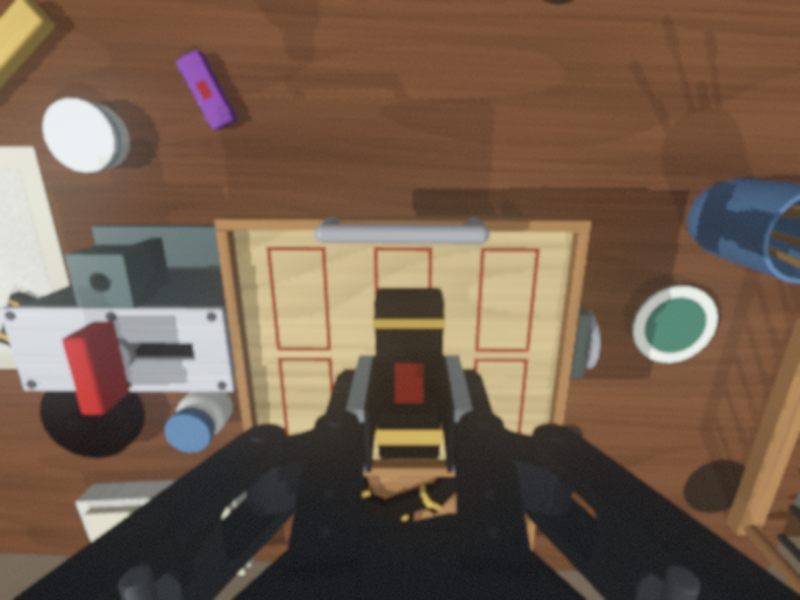

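Run:
```python
from h import *
o=pickle.load(open('w13.pkl','rb'))
for nm,P in(('L',((268,248),(325,248),(330,349),(277,349))),('R',((482,249),(538,250),(527,350),(478,349)))):
    Q=np.array([ray('wrist',(a*.64,b*.64),.142,o)[:2] for a,b in P]); print(nm,Q.mean(0),Q)
print('far near-line L',ray('wrist',(305*.64,359*.64),.142,o),'R',ray('wrist',(500*.64,359*.64),.142,o))
print('slot vs', [ray('wrist',(a*.64,b*.64),.139,o) for a,b in((18,308),(232,308),(235,390),(22,390))])
```

```text
L [0.5011 0.137 ] [[0.4601 0.1146]
 [0.4584 0.1573]
 [0.5421 0.1595]
 [0.5438 0.1166]]
R [0.4955 0.2977] [[0.4545 0.2749]
 [0.4536 0.317 ]
 [0.5366 0.3193]
 [0.5373 0.2795]]
far near-line L [0.5519 0.1389 0.142 ] R [0.5456 0.2982 0.142 ]
slot vs [array([ 0.5174, -0.0876,  0.139 ]), array([0.5107, 0.082 , 0.139 ]), array([0.5853, 0.0778, 0.139 ]), array([ 0.5925, -0.1027,  0.139 ])]
```

```bash
cat >> h.py <<'E'
O=np.array([.5440,.2190]); TY=.037
def cellp(xl,yl):
    c,s=np.cos(TY),np.sin(TY); return O+xl*np.array([c,s])+yl*np.array([-s,c])
def held(im,o,dz=-.0017):
    a=im.astype(int); m=((a[...,0]-a[...,1]>45)&(a[...,0]-a[...,2]>45)).astype(np.uint8); M=np.zeros_like(m); M[215:275,240:285]=1; m&=M
    # largest comp
    k,l,st,ce=cv2.connectedComponentsWithStats(m); i=1+np.argmax(st[1:,4]); 
    p=ray('wrist',ce[i],o['eef_pos'][2]+dz,o); d=o['ee_rot'].T@(p-o['eef_pos']); return ce[i],st[i,4],d*1000
E
python3 - <<'E'
from h import *
o=pickle.load(open('w13.pkl','rb')); im=cv2.imread('pics/w13.png')[:,:,::-1]
print(held(im,o))
for f in ('L',-.046,-.08),('M',-.046,0),('R',-.046,.08): print(f, cellp(*f[1:]))
c=cellp(-.046,-.08); print(go((*c,.22),.037),go((*c,.161),.037))
E
```

```text
(array([261.4013, 244.7719]), np.int32(456), array([0.8627, 0.8489, 1.7007]))
('L', -0.046, -0.08) [0.501  0.1374]
('M', -0.046, 0) [0.498  0.2173]
('R', -0.046, 0.08) [0.4951 0.2972]
[-34.6 -82.  106.1  -0.1  -0.1  -0.1] [-34.7 -81.9 165.1  -0.1  -0.1  -0.1]
```

Request:
carry_out:
  increments: "-17 -40 0 0 0 0; -35 -82 0 0 0 0; -35 -82 40 0 0 0; -35 -82 80 0 0 0; -35 -82 120 0 0 0; -35 -82 150 0 0 0; -35 -82 161 0 0 0; -35 -82 165 0 0 0; -35 -82 165 0 0 0"

```text
time_s: 19.8
eef_pos: [0.5028, 0.1383, 0.163]
ee_rot: [[-0.999, -0.036, 0.001], [-0.036, 0.999, 0.0], [-0.001, 0.0, -1.0]]
contact_force: [0.2, 0.4, 0.0]
gripper_width: 0.267
```

Run:
```python
from h import *
o=get_obs(); c=cellp(-.046,-.08); print(o['eef_pos'],c,o['contact_force'],go((*c,.158),.037))
```

```text
[0.5028 0.1383 0.163 ] [0.501  0.1374] [0.2016 0.4401 0.0091] [ 1.9 -0.9  5.   0.   0.1 -0.1]
```

Request:
carry_out:
  increments: "2 -1 2 0 0 0; 2 -1 4 0 0 0; 2 -1 5 0 0 0; 2 -1 5 0 0 0"

```text
time_s: 20.2
eef_pos: [0.5008, 0.1379, 0.1593]
ee_rot: [[-0.999, -0.037, 0.002], [-0.037, 0.999, 0.001], [-0.002, 0.001, -1.0]]
contact_force: [-2.5, -1.3, 9.0]
gripper_width: 0.267
```

Request:
carry_out:
  increments: "2 -1 4 0 0 0; 2 -1 4 0 0 0; 2 -1 4 0 0 0; 2 -1 4 0 0 0; 2 -1 -10 0 0 0; 2 -1 -50 0 0 0; 2 -1 -100 0 0 0; 2 -1 -150 0 0 0; 2 -45 -165 0 0 0; 2 -90 -165 0 0 0; 2 -135 -165 0 0 0; 2 -180 -165 0 0 0; 2 -225 -165 0 0 0; 2 -270 -165 0 0 0; 2 -315 -165 0 0 0; 2 -360 -165 0 0 0; 2 -405 -165 0 0 0; 2 -440 -165 0 0 0; 2 -440 -165 0 0 0; 2 -440 -165 0 0 0"
  jaw: 0

```text
time_s: 22.2
eef_pos: [0.5142, -0.3025, 0.3219]
ee_rot: [[-0.999, -0.035, -0.001], [-0.035, 0.999, 0.0], [0.001, 0.0, -1.0]]
contact_force: [-0.9, 0.5, 0.1]
gripper_width: 0.5
```

```bash
cat > look.py <<'E'
from h import *
import sys
t=sys.argv[1]
o,im=snap('wrist','w'+t); pickle.dump(o,open('w'+t+'.pkl','wb')); o2,i2=snap('scene','s'+t);print(o['eef_pos'],o['gripper_width'],o['time_s'])
for s in sticks(im,o): 
    if s[1][1]<-.15: print(*s)
cv2.imwrite('pics/c'+t+'.png',np.hstack([cv2.resize(i2[150:250,190:350],(480,384),interpolation=cv2.INTER_CUBIC)[:, :],im[:,100:412]])[:,:,::-1])
E
python3 look.py 20
```

```text
[ 0.5142 -0.3025  0.3219] 0.5000776042711913 22.2
[0.486  0.0647] [ 0.6793 -0.3063] [0.7324 1.134 ] -1.5370799 [261.4381 199.2282]
[ 0.4689 -0.4041] [ 0.4694 -0.403 ] [0.0252 0.063 ] 0.45881498 [196.877  113.4038]
[ 0.4653 -0.3098] [ 0.4654 -0.3091] [0.0241 0.0633] -0.36717546 [257.2362 113.081 ]
[ 0.5865 -0.2155] [ 0.5852 -0.2161] [0.0263 0.0642] -0.44981146 [309.833  188.4165]
```

View pics/c20.png

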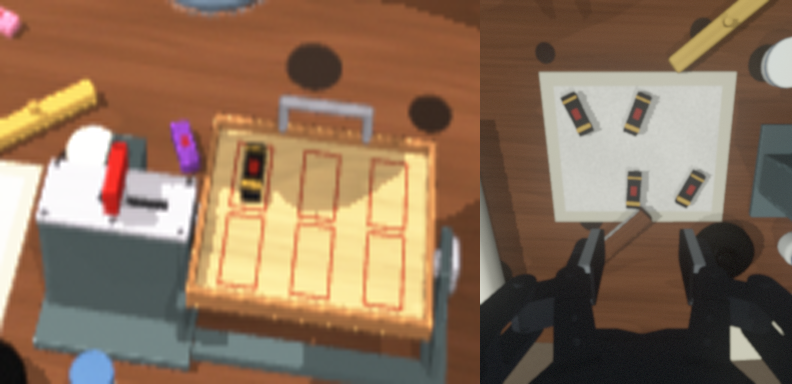

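Run:
```python
from h import *
print(go((.4654,-.3095,.0165),-.36))
```

```text
[ 49.8  -7.5 305.5   0.1  -0.   22.9]
```

Request:
carry_out:
  increments: "15 -2 45 0 0 7; 30 -5 90 0 0 15; 50 -7 135 0 0 23; 50 -7 180 0 0 23; 50 -7 220 0 0 23; 50 -7 255 0 0 23; 50 -7 280 0 0 23; 50 -7.5 298 0 0 23; 50 -7.5 305.5 0 0 23; 50 -7.5 305.5 0 0 23; 50 -7.5 305.5 0 0 23"

```text
time_s: 23.4
eef_pos: [0.4656, -0.3111, 0.0176]
ee_rot: [[-0.935, 0.356, 0.001], [0.356, 0.935, -0.0], [-0.001, 0.0, -1.0]]
contact_force: [0.2, -1.0, 0.1]
gripper_width: 0.497
```

Run:
```python
from h import *
o,im=snap('wrist','w21');print(o['eef_pos'],o['contact_force'],go((.4654,-.3095,.0165),-.36))
```

```text
[ 0.4656 -0.3111  0.0176] [ 0.1555 -1.0413  0.1004] [ 1.   1.6  1.4  0.   0.1 -0.2]
```

View pics/w21.png

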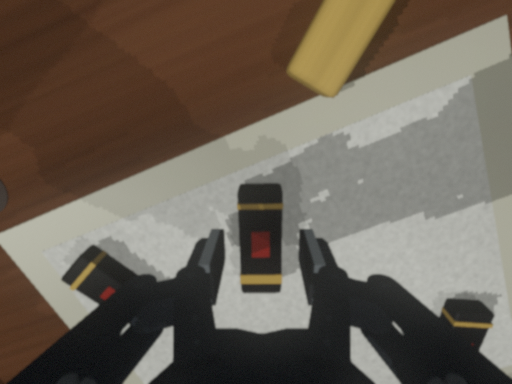

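Well aligned; grip, lift, and swing over to the tray.

Request:
carry_out:
  increments: "0 1 0 0 0 0; 0 1 0 0 0 0; 0 1 0 0 0 0; 0 1 0 0 0 0; 0 1 -10 0 0 0; 0 1 -45 0 0 0; 0 1 -90 0 0 0; 0 1 -140 0 0 0; 0 1 -190 0 0 0; 0 1 -240 0 0 0; 0 1 -280 0 0 -6; 0 1 -280 0 0 -12; 0 1 -280 0 0 -18; 0 1 -280 0 0 -23; 0 1 -280 0 0 -23"
  jaw: 1

```text
time_s: 24.95
eef_pos: [0.4646, -0.3105, 0.2973]
ee_rot: [[-0.999, -0.036, 0.001], [-0.036, 0.999, 0.0], [-0.001, 0.0, -1.0]]
contact_force: [-0.5, -0.6, -0.9]
gripper_width: 0.264
```

Run:
```python
from h import *
o,im=snap('wrist','w22');print(o['eef_pos'],o['gripper_width'],held(im,o))
print(go((*cellp(-.046,0),.25),.037))
```

```text
[ 0.4646 -0.3105  0.2973] 0.2642273642645815 (array([261.1475, 244.2646]), np.int32(427), array([1.1832, 0.7081, 1.6995]))
[-51.6 526.3  47.2   0.    0.   -0.1]
```

Request:
carry_out:
  increments: "-4 40 0 0 0 0; -8 85 0 0 0 0; -12 130 0 0 0 0; -16 175 0 0 0 0; -20 220 0 0 0 0; -24 265 0 0 0 0; -28 310 0 0 0 0; -32 355 0 0 0 0; -36 400 0 0 0 0; -41 445 0 0 0 0; -47 490 0 0 0 0; -52 526 10 0 0 0; -52 526 47 0 0 0; -52 526 90 0 0 0; -52 526 120 0 0 0; -52 526 130 0 0 0; -52 526 130 0 0 0"

```text
time_s: 26.7
eef_pos: [0.4972, 0.2167, 0.1658]
ee_rot: [[-0.999, -0.036, -0.002], [-0.036, 0.999, -0.002], [0.002, -0.002, -1.0]]
contact_force: [0.2, -1.3, 1.6]
gripper_width: 0.268
```

Run:
```python
from h import *
o=get_obs(); c=cellp(-.046,0); print(o['eef_pos'],c,o['contact_force'],go((*c,.158),.037))
```

```text
[0.4972 0.2167 0.1658] [0.498  0.2173] [ 0.2323 -1.336   1.5539] [-0.9  0.6  7.8 -0.1 -0.1 -0.1]
```

Request:
carry_out:
  increments: "-1 0.5 3 0 0 0; -1 0.5 5 0 0 0; -1 0.5 7 0 0 0; -1 0.5 8 0 0 0; -1 0.5 8 0 0 0"

```text
time_s: 27.2
eef_pos: [0.4992, 0.2179, 0.1599]
ee_rot: [[-0.999, -0.037, 0.001], [-0.037, 0.999, 0.001], [-0.001, 0.001, -1.0]]
contact_force: [-1.2, -0.5, 5.3]
gripper_width: 0.263
```

Request:
carry_out:
  increments: "-1 0.5 7 0 0 0; -1 0.5 7 0 0 0; -1 0.5 7 0 0 0; -1 0.5 7 0 0 0; -1 0 -10 0 0 0; -1 0 -50 0 0 0; -1 0 -100 0 0 0; -1 -30 -145 0 0 0; -1 -75 -160 0 0 0; -1 -120 -160 0 0 0; -1 -165 -160 0 0 0; -1 -210 -160 0 0 0; -1 -255 -160 0 0 0; -1 -300 -160 0 0 0; -1 -345 -160 0 0 0; -1 -390 -160 0 0 0; -1 -435 -160 0 0 0; -1 -480 -160 0 0 0; -1 -520 -160 0 0 0; -1 -520 -160 0 0 0"
  jaw: 0

```text
time_s: 29.2
eef_pos: [0.5164, -0.3087, 0.3186]
ee_rot: [[-1.0, -0.027, -0.002], [-0.027, 1.0, -0.004], [0.002, -0.004, -1.0]]
contact_force: [-0.3, 0.8, -0.2]
gripper_width: 0.499
```

```bash
python3 look.py 30
```

```text
[ 0.5164 -0.3087  0.3186] 0.4987334951243437 29.2
[0.4275 0.0384] [ 0.6788 -0.3208] [0.727  1.1244] -1.5389357 [259.241  199.6996]
[ 0.4686 -0.4042] [ 0.4695 -0.4029] [0.025  0.0632] 0.45545995 [201.0682 112.9132]
[ 0.5867 -0.2159] [ 0.5852 -0.2165] [0.026  0.0643] -0.43723583 [315.3025 187.5936]
```

View pics/c30.png

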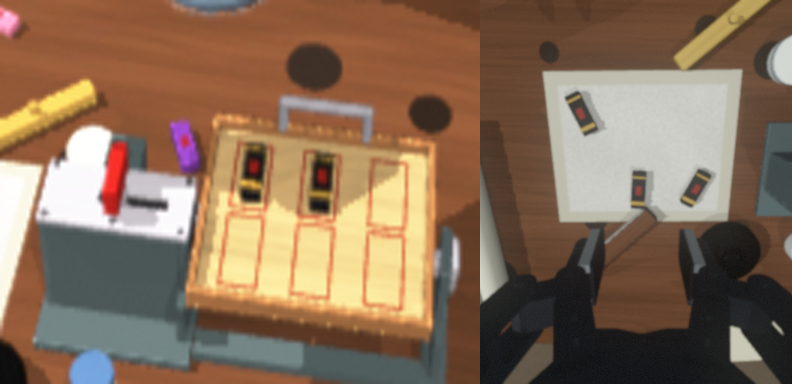

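Next: stick at (0.469,-0.4035), angle 0.455.

Run:
```python
from h import *
print(go((.4692,-.4034,.0165),.455))
```

```text
[ 52.1 -99.  301.7   0.   -0.1 -24.1]
```

Request:
carry_out:
  increments: "15 -30 45 0 0 -7; 30 -60 85 0 0 -15; 50 -99 120 0 0 -22; 52 -99 165 0 0 -24; 52 -99 210 0 0 -24; 52 -99 250 0 0 -24; 52 -99 280 0 0 -24; 52 -99 296 0 0 -24; 52 -99 302 0 0 -24; 52 -99 302 0 0 -24; 52 -99 302 0 0 -24"

```text
time_s: 30.4
eef_pos: [0.4722, -0.4027, 0.0184]
ee_rot: [[-0.897, -0.441, 0.003], [-0.441, 0.897, -0.002], [-0.002, -0.002, -1.0]]
contact_force: [0.4, -0.1, 0.6]
gripper_width: 0.498
```

Run:
```python
from h import *
o,im=snap('wrist','w31');print(o['eef_pos'],o['contact_force'],go((.4692,-.4034,.0165),.455))
```

```text
[ 0.4722 -0.4027  0.0184] [ 0.4212 -0.0953  0.589 ] [ 2.8  0.9  2.2 -0.2  0.1  0.1]
```

View pics/w31.png

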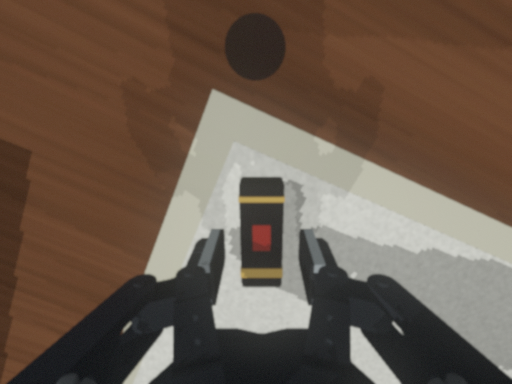

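Adjust 3 mm along x and 1.5 mm down, grip, lift and straighten.

Request:
carry_out:
  increments: "2.5 0.5 1.5 0 0 0; 2.5 0.5 1.5 0 0 0; 2.5 0.5 1.5 0 0 0; 2.5 0.5 1.5 0 0 0"

```text
time_s: 30.85
eef_pos: [0.4681, -0.4035, 0.0156]
ee_rot: [[-0.898, -0.44, 0.0], [-0.44, 0.898, -0.0], [-0.0, -0.0, -1.0]]
contact_force: [0.5, -0.2, -0.7]
gripper_width: 0.501
```

Request:
carry_out:
  increments: "0 0 0 0 0 0; 0 0 0 0 0 0; 0 0 0 0 0 0; 0 0 0 0 0 0; 0 0 -10 0 0 0; 0 0 -45 0 0 0; 0 0 -90 0 0 0; 0 0 -140 0 0 0; 0 0 -190 0 0 0; 0 0 -240 0 0 0; 0 0 -280 0 0 6; 0 0 -280 0 0 12; 0 0 -280 0 0 18; 0 0 -280 0 0 24; 0 0 -280 0 0 24"
  jaw: 1

```text
time_s: 32.35
eef_pos: [0.4677, -0.4031, 0.2956]
ee_rot: [[-0.999, -0.037, -0.0], [-0.037, 0.999, 0.0], [0.0, 0.0, -1.0]]
contact_force: [-0.4, -0.5, 0.3]
gripper_width: 0.269
```

Run:
```python
from h import *
o,im=snap('wrist','w32');print(o['eef_pos'],o['gripper_width'],held(im,o))
print(go((*cellp(-.046,.08),.25),.037))
```

```text
[ 0.4677 -0.4031  0.2956] 0.26899519923337767 (array([261.2207, 247.2322]), np.int32(435), array([-0.694 ,  0.7501,  1.6999]))
[-54.6 698.8  45.6   0.   -0.    0.1]
```

Run:
```python
from h import *
print(ray('top',(107,206),.09),ray('scene',(388,215),.05))
```

```text
[0.43   0.5355 0.09  ] [0.4321 0.5537 0.05  ]
```

Request:
carry_out:
  increments: "-4 40 0 0 0 0; -8 85 0 0 0 0; -12 130 0 0 0 0; -16 175 0 0 0 0; -20 220 0 0 0 0; -24 265 0 0 0 0; -28 310 0 0 0 0; -32 355 0 0 0 0; -36 400 0 0 0 0; -40 445 0 0 0 0; -44 490 0 0 0 0; -48 535 0 0 0 0; -51 580 0 0 0 0; -54 625 0 0 0 0; -54 665 0 0 0 0; -54.5 699 0 0 0 0; -54.5 699 40 0 0 0; -54.5 699 80 0 0 0; -54.5 699 115 0 0 0; -54.5 699 115 0 0 0"

```text
time_s: 34.4
eef_pos: [0.4939, 0.2947, 0.1756]
ee_rot: [[-0.999, -0.039, -0.009], [-0.039, 0.999, -0.006], [0.009, -0.005, -1.0]]
contact_force: [-0.9, -0.2, 0.2]
gripper_width: 0.268
```

Run:
```python
from h import *
o=get_obs(); c=cellp(-.046,.08); print(o['eef_pos'],c,o['contact_force'],go((*c,.158),.037))
```

```text
[0.4939 0.2947 0.1756] [0.4951 0.2972] [-0.9258 -0.1827  0.2014] [-1.4  2.6 17.5 -0.3 -0.5  0.1]
```

Request:
carry_out:
  increments: "0 0 8 0 0 0; 0 0 14 0 0 0; 0 0 18 0 0 0; 0 0 18 0 0 0"

```text
time_s: 34.8
eef_pos: [0.497, 0.2972, 0.1629]
ee_rot: [[-0.999, -0.037, 0.001], [-0.037, 0.999, 0.0], [-0.001, 0.0, -1.0]]
contact_force: [1.0, -0.5, -0.3]
gripper_width: 0.271
```

Run:
```python
from h import *
o=get_obs(); c=cellp(-.046,.08); print(o['eef_pos'],c,o['contact_force'],go((*c,.158),.037))
```

```text
[0.497  0.2972 0.1629] [0.4951 0.2972] [ 0.9905 -0.5446 -0.2766] [ 2.   0.2  4.9  0.   0.  -0. ]
```

Request:
carry_out:
  increments: "2 0 2 0 0 0; 2 0 4 0 0 0; 2 0 5 0 0 0; 2 0 5 0 0 0"

```text
time_s: 35.2
eef_pos: [0.4948, 0.2971, 0.1575]
ee_rot: [[-0.999, -0.037, 0.0], [-0.037, 0.999, 0.0], [-0.0, 0.0, -1.0]]
contact_force: [-0.4, -0.0, -0.4]
gripper_width: 0.266
```

Request:
carry_out:
  increments: "0 0 0.7 0 0 0; 0 0 1.2 0 0 0; 0 0 1.2 0 0 0"

```text
time_s: 35.5
eef_pos: [0.4948, 0.2972, 0.1574]
ee_rot: [[-0.999, -0.037, 0.0], [-0.037, 0.999, -0.0], [-0.0, -0.0, -1.0]]
contact_force: [-2.6, -1.5, 8.7]
gripper_width: 0.268
```

Contact. Release and go back to the sheet view.

Request:
carry_out:
  increments: "0 0 0 0 0 0; 0 0 0 0 0 0; 0 0 0 0 0 0; 0 0 -1 0 0 0; 0 0 -15 0 0 0; 0 0 -60 0 0 0; 0 -20 -105 0 0 0; 0 -60 -145 0 0 0; 0 -105 -163 0 0 0; 0 -150 -163 0 0 0; 0 -195 -163 0 0 0; 0 -240 -163 0 0 0; 0 -285 -163 0 0 0; 0 -330 -163 0 0 0; 0 -375 -163 0 0 0; 0 -420 -163 0 0 0; 0 -465 -163 0 0 0; 0 -510 -163 0 0 0; 0 -550 -163 0 0 0; 0 -550 -163 0 0 0"
  jaw: 0

```text
time_s: 37.5
eef_pos: [0.5135, -0.2597, 0.3197]
ee_rot: [[-1.0, -0.027, 0.0], [-0.027, 1.0, -0.003], [-0.0, -0.003, -1.0]]
contact_force: [-0.1, 0.8, 0.1]
gripper_width: 0.5
```

```bash
python3 look.py 40
```

```text
[ 0.5135 -0.2597  0.3197] 0.5001801760965863 37.5
[0.5304 0.0818] [ 0.6779 -0.2706] [0.7295 1.1296] -1.5403696 [267.7867 198.5669]
[ 0.5866 -0.2155] [ 0.585  -0.2159] [0.0267 0.0647] -0.44284976 [286.1139 187.7819]
```

View pics/c40.png

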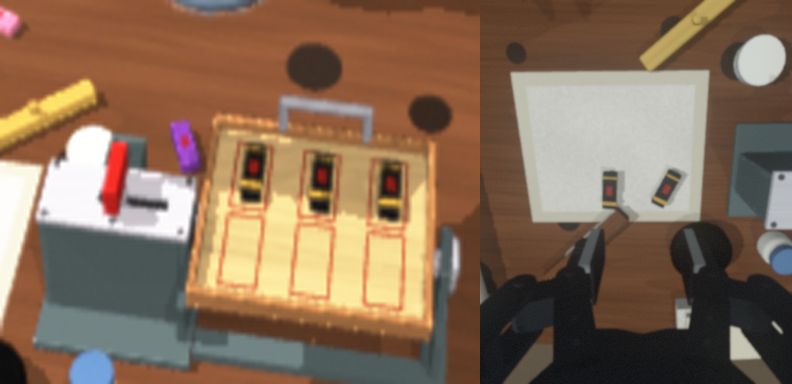

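Run:
```python
from h import *
print(ray('top',(337.5,127),.046)); print(ray('scene',(183,248),.046)) 
print(go((.5855,-.2157,.0165),-.445))
# fine angle for fan stick
o=pickle.load(open('w40.pkl','rb'))
im=cv2.imread('pics/w40.png'); cv2.imwrite('pics/w40c.png',cv2.resize(im[160:240,210:310],(750,600),interpolation=cv2.INTER_CUBIC))
```

```text
[ 0.6886 -0.1486  0.046 ]
[ 0.7084 -0.1414  0.046 ]
[-71.7  34.8 303.2   0.    0.   27.5]
```

View pics/w40c.png

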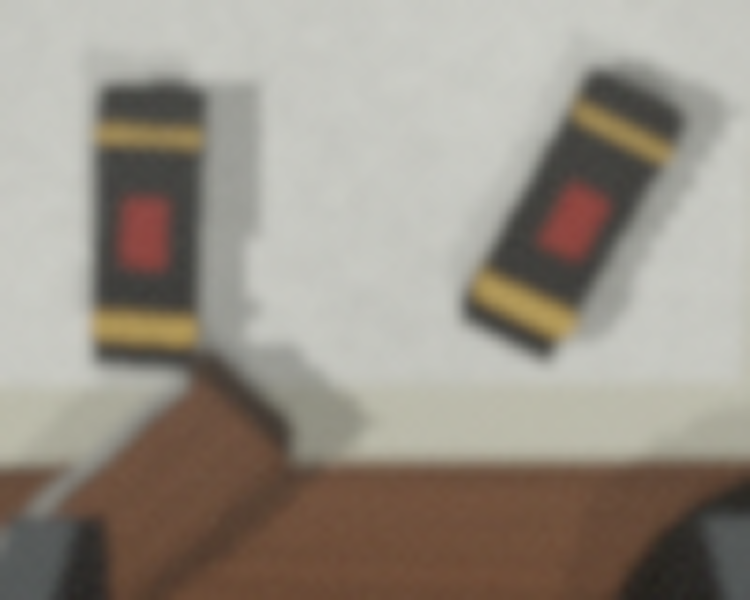

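Request:
carry_out:
  increments: "-25 10 45 0 0 7; -50 20 85 0 0 14; -70 30 120 0 0 21; -72 35 165 0 0 27.6; -72 35 210 0 0 27.6; -72 35 250 0 0 27.6; -72 35 270 0 0 27.6; -72 35 270 0 0 27.6; -72 35 270 0 0 27.6"

```text
time_s: 38.5
eef_pos: [0.5867, -0.2135, 0.0501]
ee_rot: [[-0.903, 0.429, 0.001], [0.429, 0.903, 0.001], [-0.001, 0.001, -1.0]]
contact_force: [-0.1, -0.1, 0.4]
gripper_width: 0.504
```

Run:
```python
from h import *
o,im=snap('wrist','w41');print(o['eef_pos'],o['contact_force'],go((.5855,-.2157,.0162),-.445))
for s in sticks(im,o,box=(200,100,320,330)): print(*s)
```

```text
[ 0.5867 -0.2135  0.0501] [-0.1159 -0.1012  0.4272] [ 1.  -2.2 34.7  0.1  0.2  0.1]
[ 0.5867 -0.2175] [ 0.5849 -0.2162] [0.0245 0.0677] -0.44215703 [255.3142 215.5442]
```

View pics/w41.png

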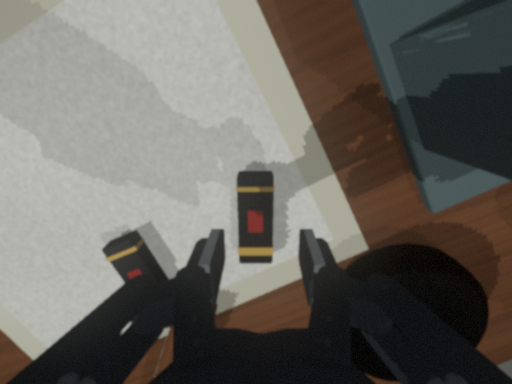

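Request:
carry_out:
  increments: "1 -2.5 15 0 0 0; 1 -2.5 28 0 0 0; 1 -2.5 34.5 0 0 0; 1 -2.5 34.5 0 0 0; 1 -2.5 34.5 0 0 0"

```text
time_s: 39.05
eef_pos: [0.5837, -0.2168, 0.0143]
ee_rot: [[-0.903, 0.43, -0.0], [0.43, 0.903, 0.0], [0.0, 0.0, -1.0]]
contact_force: [0.8, -0.5, -0.3]
gripper_width: 0.503
```

Request:
carry_out:
  increments: "0 0 0 0 0 0; 0 0 0 0 0 0; 0 0 0 0 0 0; 0 0 0 0 0 0; 0 0 -10 0 0 0; 0 0 -45 0 0 0; 0 0 -90 0 0 0; 0 0 -140 0 0 0; 0 0 -190 0 0 0; 0 0 -240 0 0 0; 0 0 -280 0 0 -7; 0 0 -280 0 0 -14; 0 0 -280 0 0 -21; 0 0 -280 0 0 -27.6; 0 0 -280 0 0 -27.6; 0 0 -280 0 0 -27.6"
  jaw: 1

```text
time_s: 40.65
eef_pos: [0.5834, -0.2168, 0.2947]
ee_rot: [[-0.999, -0.034, -0.0], [-0.034, 0.999, 0.0], [0.0, 0.0, -1.0]]
contact_force: [0.2, -0.3, 0.2]
gripper_width: 0.271
```

Run:
```python
from h import *
o,im=snap('wrist','w42');print(o['eef_pos'],o['gripper_width'],held(im,o))
print(go((*cellp(.046,-.08),.25),.037),go((*cellp(.046,-.08),.165),.037))
```

```text
[ 0.5834 -0.2168  0.2947] 0.27127545048464824 (array([261.4383, 250.8833]), np.int32(454), array([-3.0233,  0.8735,  1.6994]))
[-21.9 357.   44.7   0.   -0.   -0.1] [-21.9 357.  129.7   0.   -0.   -0.1]
```

Request:
carry_out:
  increments: "-2 40 0 0 0 0; -5 85 0 0 0 0; -8 130 0 0 0 0; -10 175 0 0 0 0; -13 220 0 0 0 0; -15 265 0 0 0 0; -18 310 0 0 0 0; -20 357 10 0 0 0; -20 357 50 0 0 0; -20 357 90 0 0 0; -20 357 118 0 0 0; -20 357 130 0 0 0; -20 357 130 0 0 0; -20 357 130 0 0 0"

```text
time_s: 42.1
eef_pos: [0.5916, 0.141, 0.166]
ee_rot: [[-0.999, -0.036, 0.002], [-0.036, 0.999, 0.001], [-0.002, 0.001, -1.0]]
contact_force: [0.4, 0.0, -0.3]
gripper_width: 0.271
```

Run:
```python
from h import *
o=get_obs(); c=cellp(.046,-.08)-[.002,0]; print(o['eef_pos'],c,o['contact_force'],go((*c,.158),.037))
```

```text
[0.5916 0.141  0.166 ] [0.5909 0.1408] [ 0.3632  0.0244 -0.2908] [ 0.7 -0.2  8.   0.   0.1 -0. ]
```

Expected contact near TCP z ≈ 0.156 (lower grasp).

Request:
carry_out:
  increments: "0 0 4 0 0 0; 0 0 6 0 0 0; 0 0 8 0 0 0; 0 0 9 0 0 0; 0 0 9 0 0 0"

```text
time_s: 42.6
eef_pos: [0.591, 0.1408, 0.157]
ee_rot: [[-0.999, -0.037, 0.001], [-0.037, 0.999, 0.0], [-0.001, 0.0, -1.0]]
contact_force: [-2.3, -0.5, 4.7]
gripper_width: 0.268
```

Request:
carry_out:
  increments: "0 0 0 0 0 0; 0 0 0 0 0 0; 0 0 0 0 0 0; 0 0 -1 0 0 0; 0 0 -15 0 0 0; 0 0 -60 0 0 0; 10 -20 -105 0 0 0; 20 -60 -145 0 0 0; 30 -105 -163 0 0 0; 40 -150 -163 0 0 0; 50 -195 -163 0 0 0; 60 -240 -163 0 0 0; 65 -285 -163 0 0 0; 65 -330 -163 0 0 0; 65 -375 -163 0 0 0; 65 -420 -163 0 0 0; 65 -440 -163 0 0 0; 65 -440 -163 0 0 0; 65 -440 -163 0 0 0"
  jaw: 0

```text
time_s: 44.5
eef_pos: [0.5419, -0.3008, 0.3191]
ee_rot: [[-0.999, -0.037, 0.001], [-0.037, 0.999, 0.001], [-0.001, 0.001, -1.0]]
contact_force: [0.1, 1.2, 1.3]
gripper_width: 0.503
```

```bash
python3 look.py 50
python3 - <<'E'
import cv2
im=cv2.imread('pics/w50.png'); cv2.imwrite('pics/w50c.png',cv2.resize(im[150:240,200:312],(747,600),interpolation=cv2.INTER_CUBIC))
E
```

```text
[ 0.5419 -0.3008  0.3191] 0.5026979265739353 44.5
[0.4609 0.0457] [ 0.7063 -0.3035] [0.729  1.1288] -1.5358231 [263.1191 206.3174]
```

View pics/c50.png

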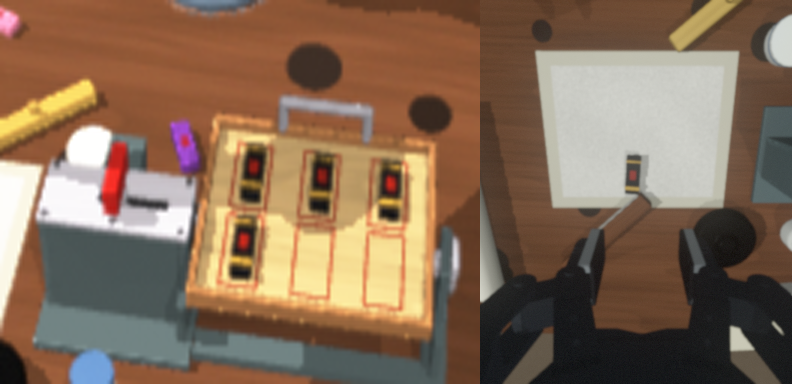

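View pics/w50c.png

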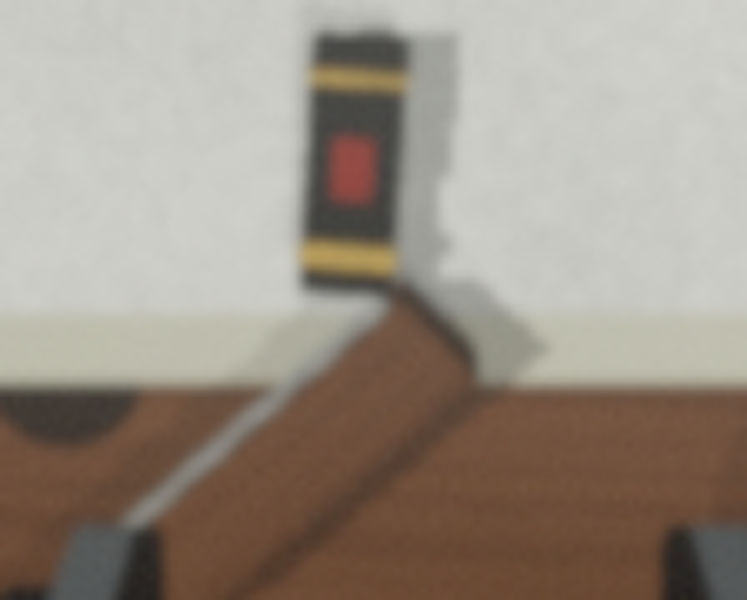

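Run:
```python
from h import *
o=pickle.load(open('w50.pkl','rb')); f=lambda u,v:ray('wrist',(200+u/6.667-.4,150+v/6.667-.4),.0145,o)[:2]
a,b,l=f(361,79),f(350,258),f(354,171); print(a,b,l,np.arctan2((b-a)[1],(b-a)[0]))
n=(f(318,37)+f(408,40))/2; r=(f(303,290)+f(393,292))/2; print(n,r,(n+r)/2,np.linalg.norm(n-r),np.arctan2((r-n)[1],(r-n)[0]))
e=(f(318,37),f(302,285)); print(np.arctan2((e[1]-e[0])[1],(e[1]-e[0])[0]))
```

```text
[ 0.5688 -0.3107] [ 0.6151 -0.3121] [ 0.5922 -0.3118] -0.03077179178163655
[ 0.5587 -0.3105] [ 0.624  -0.3124] [ 0.5913 -0.3115] 0.06527872889801073 -0.028868191112302634
-0.04167906589407676
```

Run:
```python
from h import *
print(go((.5915,-.3116,.045),-.03))
```

```text
[-48.3 -14.5 274.2   0.1   0.    4. ]
```

Request:
carry_out:
  increments: "-20 -7 45 0 0 2; -48 -14.5 90 0 0 4; -48 -14.5 135 0 0 4; -48 -14.5 180 0 0 4; -48 -14.5 220 0 0 4; -48 -14.5 255 0 0 4; -48 -14.5 274 0 0 4; -48 -14.5 274 0 0 4; -48 -14.5 274 0 0 4"

```text
time_s: 45.5
eef_pos: [0.5913, -0.3129, 0.0453]
ee_rot: [[-1.0, 0.031, 0.001], [0.031, 1.0, 0.0], [-0.001, 0.0, -1.0]]
contact_force: [0.3, -0.1, 0.1]
gripper_width: 0.503
```

Run:
```python
from h import *
o,im=snap('wrist','w51');print(o['eef_pos'],o['contact_force'],go((.5915,-.3116,.0165),-.03))
```

```text
[ 0.5913 -0.3129  0.0453] [ 0.3173 -0.0748  0.1454] [ 0.4  1.9 29.8 -0.   0.2 -0.1]
```

View pics/w51.png

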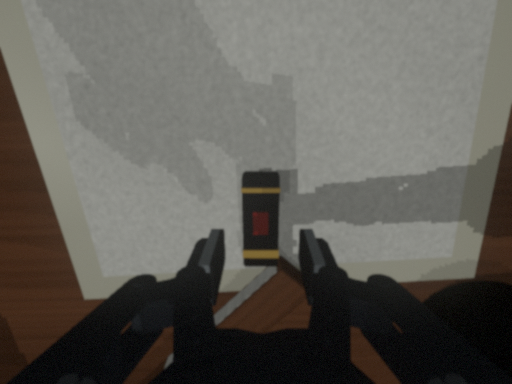

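Request:
carry_out:
  increments: "0 0 14 0 0 0; 0 0 23 0 0 0; 0 0 28.5 0 0 0; 0 0 28.5 0 0 0; 0 0 28.5 0 0 0"

```text
time_s: 46.05
eef_pos: [0.5902, -0.3141, 0.0159]
ee_rot: [[-0.999, 0.033, -0.0], [0.033, 0.999, 0.0], [0.0, 0.0, -1.0]]
contact_force: [-0.6, 0.2, 0.4]
gripper_width: 0.501
```

Request:
carry_out:
  increments: "0 0 0 0 0 0; 0 0 0 0 0 0; 0 0 0 0 0 0; 0 0 0 0 0 0; 0 0 -5 0 0 0; 0 0 -20 0 0 0; 0 0 -50 0 0 0; 0 0 -90 0 0 0; 0 0 -140 0 0 0; 0 0 -190 0 0 0; 0 0 -240 0 0 0; 0 0 -280 0 0 -4; 0 0 -280 0 0 -4; 0 0 -280 0 0 -4"
  jaw: 1

```text
time_s: 47.45
eef_pos: [0.5903, -0.3141, 0.2981]
ee_rot: [[-0.999, -0.036, 0.003], [-0.036, 0.999, -0.001], [-0.003, -0.001, -1.0]]
contact_force: [0.9, -0.7, -0.1]
gripper_width: 0.265
```

Run:
```python
from h import *
o,im=snap('wrist','w52');print(o['eef_pos'],o['gripper_width'],held(im,o))
print(go((*cellp(.046,0),.25),.037),go((*cellp(.046,0),.165),.037))
```

```text
[ 0.5903 -0.3141  0.2981] 0.2651764729015471 (array([261.4577, 247.6334]), np.int32(461), array([-0.9498,  0.8821,  1.7014]))
[-19.8 534.2  46.3   0.   -0.   -0. ] [-19.9 534.1 131.3   0.   -0.   -0. ]
```

View pics/w52.png

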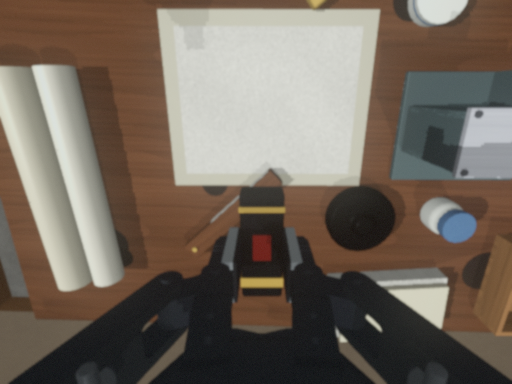

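Request:
carry_out:
  increments: "-2 40 0 0 0 0; -4 85 0 0 0 0; -6 130 0 0 0 0; -8 175 0 0 0 0; -10 220 0 0 0 0; -12 265 0 0 0 0; -14 310 0 0 0 0; -16 355 0 0 0 0; -18 400 0 0 0 0; -19 445 0 0 0 0; -19 490 0 0 0 0; -19 534 0 0 0 0; -19 534 40 0 0 0; -19 534 80 0 0 0; -19 534 115 0 0 0; -19 534 130 0 0 0; -19 534 130 0 0 0; -19 534 130 0 0 0"

```text
time_s: 49.3
eef_pos: [0.5902, 0.2205, 0.1668]
ee_rot: [[-0.999, -0.037, 0.001], [-0.037, 0.999, 0.001], [-0.001, 0.001, -1.0]]
contact_force: [-0.4, 0.3, -0.8]
gripper_width: 0.27
```

Run:
```python
from h import *
o=get_obs(); c=cellp(.046,0); print(o['eef_pos'],c,o['contact_force'],go((*c,.1575),.037))
```

```text
[0.5902 0.2205 0.1668] [0.59   0.2207] [-0.3638  0.2641 -0.7614] [ 0.2  0.2  9.3  0.   0.  -0. ]
```

Request:
carry_out:
  increments: "0 0 4 0 0 0; 0 0 7 0 0 0; 0 0 9 0 0 0; 0 0 10 0 0 0; 0 0 10 0 0 0"

```text
time_s: 49.8
eef_pos: [0.5903, 0.2204, 0.1583]
ee_rot: [[-0.999, -0.036, 0.002], [-0.036, 0.999, 0.001], [-0.002, 0.0, -1.0]]
contact_force: [-1.8, -1.1, 7.1]
gripper_width: 0.268
```

Request:
carry_out:
  increments: "0 0 0 0 0 0; 0 0 0 0 0 0; 0 0 0 0 0 0; 0 0 -1 0 0 0; 0 0 -15 0 0 0; 0 0 -60 0 0 0; 0 0 -105 0 0 0; 30 0 -150 0 0 0; 70 0 -190 0 0 0; 110 0 -210 0 0 0; 140 0 -210 0 0 0; 140 0 -210 0 0 0; 140 0 -210 0 0 0"
  jaw: 0

```text
time_s: 51.1
eef_pos: [0.4496, 0.2151, 0.3675]
ee_rot: [[-0.999, -0.037, 0.003], [-0.037, 0.999, 0.001], [-0.003, 0.0, -1.0]]
contact_force: [0.9, 0.3, -0.1]
gripper_width: 0.495
```

```bash
python3 look.py 60
python3 - <<'E'
from h import *
o=pickle.load(open('w60.pkl','rb')); im=cv2.imread('pics/w60.png')
cv2.imwrite('pics/w60b.png',cv2.resize(im[110:330,110:400],(790,600),interpolation=cv2.INTER_CUBIC))
o3,i3=snap('top','t60'); cv2.imwrite('pics/t60b.png',cv2.resize(i3[110:220,150:340],(800,463),interpolation=cv2.INTER_CUBIC)[:,:,::-1])
E
```

```text
[0.4496 0.2151 0.3675] 0.49477447436305433 51.1
```

View pics/w60b.png

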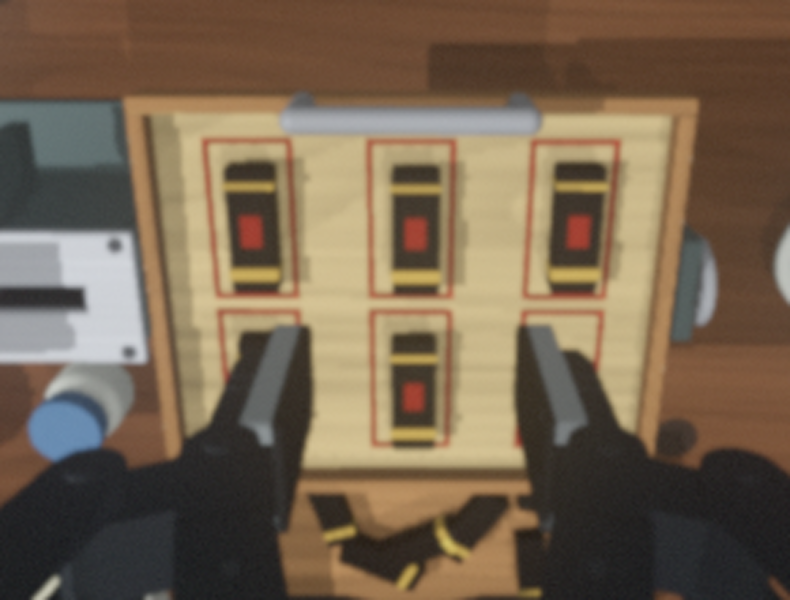

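View pics/c60.png

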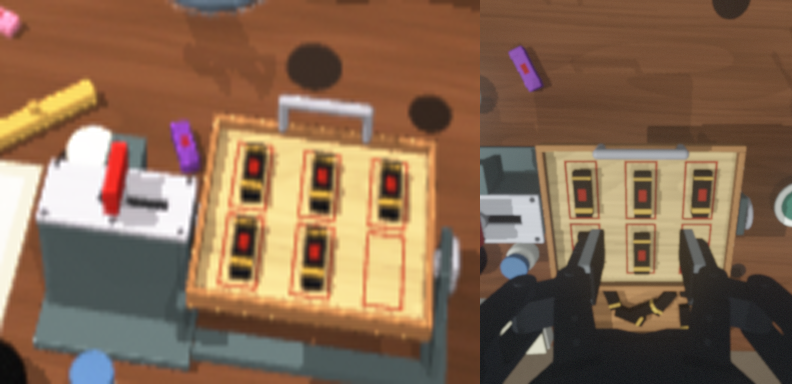

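View pics/t60b.png

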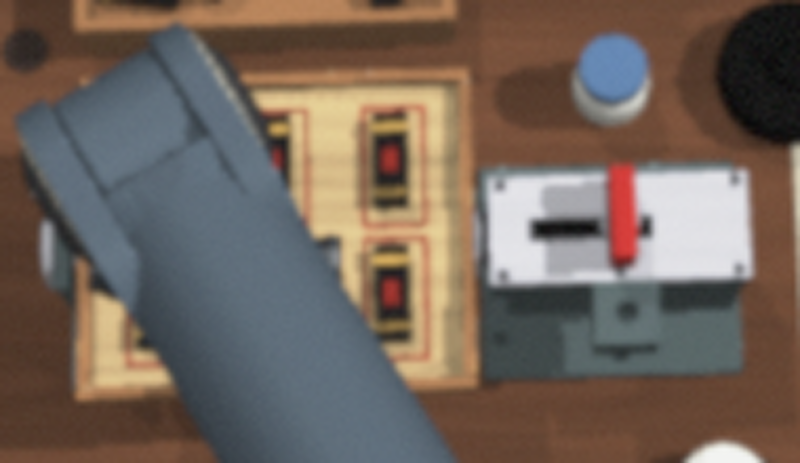

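Run:
```python
from h import *
o=pickle.load(open('w60.pkl','rb'))
s=790/290
f=lambda u,v,z:ray('wrist',(110+u/s-.4,110+v/s-.4),z,o)[:2]
def loc(p):
    c,s_=np.cos(TY),np.sin(TY); d=p-O; return np.round(np.array([c*d[0]+s_*d[1],-s_*d[0]+c*d[1]])*1000,1)
cells={'L':[(205,142),(289,142),(298,295),(218,297)],'M':[(369,142),(454,142),(452,296),(372,297)],'R':[(533,142),(618,142),(605,297),(526,297)],'FM':[(372,312),(451,312),(448,444),(373,444)]}
st={'L':[(226,164),(274,164),(281,291),(232,291)],'M':[(392,166),(439,166),(440,293),(393,293)],'R':[(556,163),(605,163),(599,293),(550,292)],'FM':[(392,336),(438,336),(436,445),(391,445)]}
for k in cells:
    C=np.mean([f(*p,.142) for p in cells[k]],0); Q=[f(*p,.156) for p in st[k]]; S=np.mean(Q,0)
    print(k,'cell',loc(C),'stick',loc(S),'diff',loc(S)-loc(C),'len',np.linalg.norm(Q[0]-Q[3]),'ang',np.degrees(np.arctan2(*(((Q[3]-Q[0])+(Q[2]-Q[1]))[::-1]))-TY))
```

```text
L cell [-45.2 -80.5] stick [-46.4 -77.3] diff [-1.2  3.2] len 0.06617944065219541 ang -1.1234177656333861
M cell [-45.1  -0. ] stick [-45.4   2.1] diff [-0.3  2.1] len 0.06628773052794439 ang 0.5614128785148187
R cell [-45.1  80.3] stick [-46.3  80.9] diff [-1.2  0.6] len 0.06724517523682816 ang 1.6347616817419734
FM cell [46.8 -0.4] stick [45.2  1.3] diff [-1.6  1.7] len 0.06634588054951779 ang -0.5874987057391597
```

Request:
carry_out:
  increments: "0 40 -10 0 0 0; 0 80 -20 0 0 0; 0 110 -20 0 0 0; 0 110 -20 0 0 0; 0 110 -20 0 0 0"

```text
time_s: 51.75
eef_pos: [0.4464, 0.325, 0.3849]
ee_rot: [[-0.999, -0.037, -0.002], [-0.037, 0.999, -0.001], [0.002, -0.001, -1.0]]
contact_force: [0.3, 0.1, 0.1]
gripper_width: 0.503
```

```bash
python3 look.py 70
python3 - <<'E'
from h import *
im=cv2.imread('pics/w70.png')
cv2.imwrite('pics/w70b.png',cv2.resize(im[110:330,0:290],(790,600),interpolation=cv2.INTER_CUBIC))
E
```

```text
[0.4464 0.325  0.3849] 0.5030662478911055 51.75
```

View pics/w70b.png

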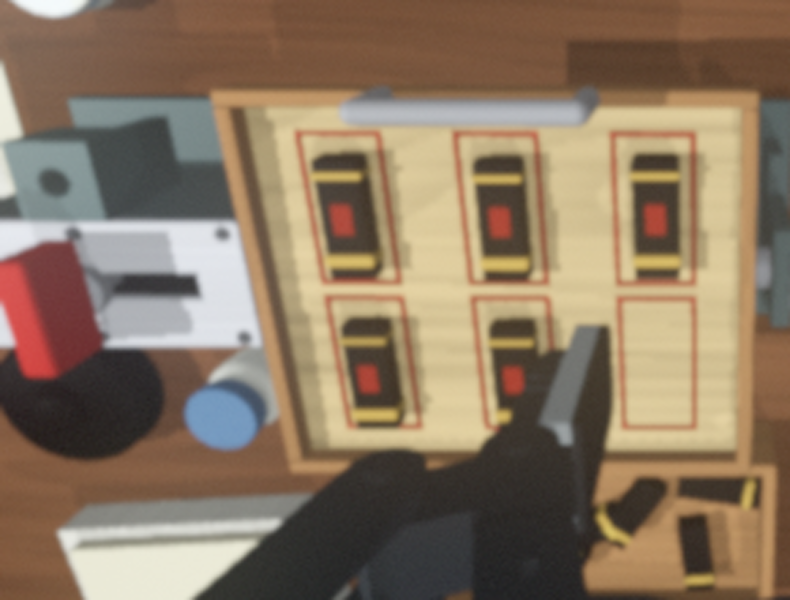

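Run:
```python
from h import *
o=pickle.load(open('w70.pkl','rb')); s=790/290
f=lambda u,v,z:ray('wrist',(u/s-.4,110+v/s-.4),z,o)[:2]
C=np.mean([f(*p,.142) for p in((328,297),(403,297),(420,427),(348,427))],0); S=np.mean([f(*p,.156) for p in((343,321),(390,320),(402,423),(353,425))],0); print((S-C)*1000, get_obs()['contact_force'])
i,im=snap('scene','s71'); snap('top','t71')
d=np.abs(im.astype(int)-cv2.imread('pics/scene0.png')[:,:,::-1].astype(int)).max(2)>60
cv2.imwrite('pics/d71.png',np.where(d[...,None],255,im[:,:,::-1]))
```

```text
[-2.4929  4.6074] [ 1.1007 -0.2027 -0.1698]
```

View pics/d71.png

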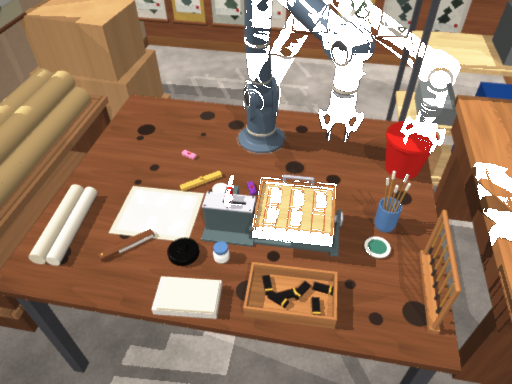

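Run:
```python
from h import *
im=cv2.imread('pics/t71.png'); cv2.imwrite('pics/t71b.png',cv2.resize(im[120:210,160:280],(800,600),interpolation=cv2.INTER_CUBIC))
```

```text
(no output)
```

View pics/t71b.png

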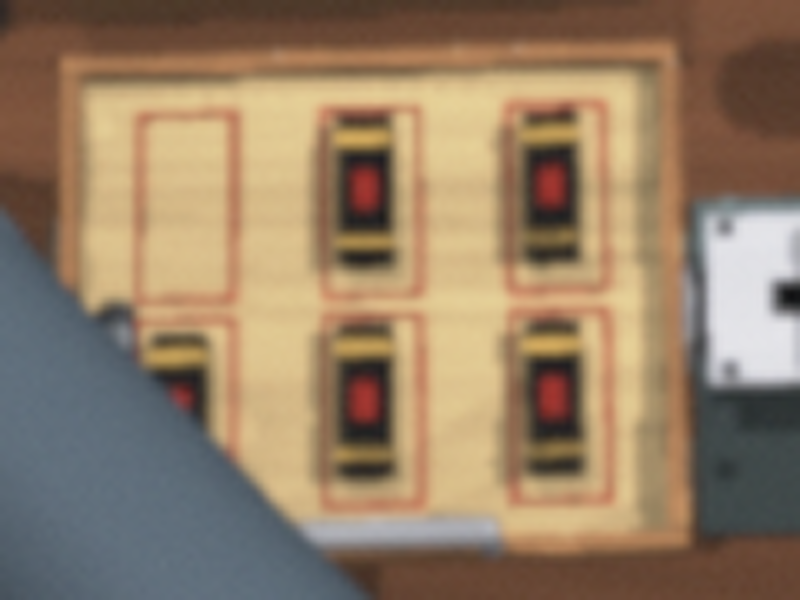

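Run:
```python
from h import *
print(order.close_job()); print(get_obs()['time_s'])
```

```text
the job is handed in; nothing more can be done
None
the job is handed in; nothing more can be done
```

The job is handed in. The tray is level and locked, and all five ink sticks lie flat in it, one per cell. It took about 52 s of robot time. Handing in gives no verdict, so what follows is from my own checks.

- **Tray:** I pushed the handle down until it met the stop at about 25 N, with the TCP at 0.2005 m, close to the height worked out for level.
- **Locking pin:** I slid its tip along the slot until it dropped into the socket, about 20 mm right of the slot's centre. It stopped at TCP z 0.1638 m, 21 mm below where it touched the bar, which is the given depth for fully home. In the pictures the collar rests on the plate.
- **Sticks:** All five went in after the tray was locked. They fill the three near cells and two far cells, and the sheet is empty.
    - **Squareness:** I measured it on four of the five sticks; each was within about 2° of square.
    - **Centring:** Every stick is inside its red lines. They sit 1–3 mm left of centre and within about 2.5 mm along the cell, against about 7 mm of room each way.
    - **Disagreement:** For the far-right stick, a slanted wrist view gave 4.6 mm left, while the top view gave about 2.4 mm. Either is inside the outline.
- **Other things:** Comparing the first and last scene pictures showed no bystander moved. I saw no stick knocked aside during the run.

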